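Load the magnetic holding plate and switch it on

TASK

Lay the dark steel flat bar lengthwise along the middle of the magnetic holding plate and let go of it; only then switch the plate on by flipping the black switch bat, under the spatter hood of the switch box, over from the red dot's side to the green dot's side until it snaps across. Be gentle with the switch box, pushing the bat only as hard as it takes to tip it, and leave the other tools on the table where they are.

Things in the scene. Friction and masses are not known exactly. Their poses are not given: they have to be found in the camera images.
- bar: Dark mill-scale steel flat bar, 25 (x) x 170 (y) x 10 (z) mm, about 0.33 kg, lying flat on the table at the start. Origin: centre of its underside; its y axis runs along its length.
- mag_plate: Electromagnetic holding plate fixed to the table: a grey block 80 (x) x 210 (y) mm, 40 mm high, with a dark foot flange 84 x 214 x 8 mm. Its flat top has a broad brass stripe 30 mm wide along the middle (along y) and thin copper lines beside it, all flush. Origin: centre of its underside; y along its length. It stands left of the switch box.
- plate_face (a point): Centre of the top face of the holding plate, 40 mm above the table; where the middle of the bar's underside belongs.
- switch_box: Grey desk-shaped switch box fixed to the table, 134 (x) x 124 (y) mm. Origin: centre of its underside; -x is its front, which faces the robot's left and a little towards it (yaw -1.05 +- 0.3 rad); +y is the left of one who faces the front. Its aluminium panel slopes: the outward normal points to the front and up, 35 deg from vertical, (-0.574, 0, 0.819) in the box frame. Sides open. More than 20 N on the box or its bat is too much.
- bat_pivot (a point): Hinge point of the bat, at the middle of the sloping panel's surface (panel 108 mm up the slope, 118 mm wide): (-12, 0, 75) mm in the box frame; its axes are the box's. A red dot on the panel lies 36 mm to its left (+y), a green dot 36 mm to its right (-y).
- hood_edge (a point): Middle of the lower front edge of the spatter hood: a level sheet 118 mm wide carried by a column at the back (x = 43 to 65 mm), underside 181 mm, top 191 mm above the table. The edge is 10 mm further forward than the upright bat's tip and 55 mm above it, so the bat cannot be reached from straight above; a tool along the panel's normal (tilted 35 deg, wrist out over the box's front) clears it.
- bat_tip (a point): Free end of the black switch bat, a round rod 62 mm long from the pivot, 9 mm thick at the root, 15 mm near the tip. It stands out along the panel's normal when upright (joint 0) and swings left and right across the panel.
- bat (a joint): Angle of the bat (rad): -0.42 leaning left over the red dot (off, the start), 0 upright, +0.42 leaning right over the green dot (on). Over-centre spring: it resists with about 3 to 4 N near the tip at first, less towards the centre, and once past 0 snaps over to the other stop by itself.
- chisel: Black cold chisel, 24 x 185 (y) x 16 mm, lying at the back; loose, to be left alone. Origin: centre of the underside.
- magnet: Red and silver welding square magnet, 70 x 70 x 16 mm, lying at the left; loose, to be left alone. Origin: centre of the underside.
- tube: Short dark square tube, 30 x 75 (y) x 30 mm, lying at the right; loose, to be left alone. Origin: centre of the underside.

How it is judged:
By the outcome, as a careful person would: the job done as asked, in the order asked, and still so for the second after the job is handed in, with the robot touching nothing.
It also fails if it takes over 58 s, if anything falls off the work surface, if the arm or the gripper's body presses on something with over 40 N, if the wrist force passes 120 N, or if a joint passes its speed limit or range.

ROBOT

A 6-joint arm with a two-finger parallel gripper is mounted at the origin on a cart in front of the work surface, level with it; the furniture and walls round the work are solid. World frame = base frame: x ahead of the robot, y to its left, z up, the work surface at z = 0. Lengths are in m, angles in rad, forces in N, time in s.
With the tool pointing down it reaches from about 0.425 to 0.95 m from the base axis. Payload 3.5 kg.
Tool frame: the origin (TCP) lies midway between the tips of the shut fingers; the grasp point (between the pads) lies 19 mm behind it; y points along the fingers, z is the direction in which the jaws open and shut, and the axes are right-handed (so a half turn about y gives the same grasp; the last joint's range is limited). The gripper opens to 85 mm and grips with 20 to 120 N. Pads are 22 mm wide; open, the fingers measure 114 mm over their backs; the gripper's body (76 mm by 85 mm) begins 54 mm behind the grasp point. The pads swing forward as they close: fully open they stand 13 mm farther back than shut.
Start: joints at [-1.261, 0.286, 1.577, -0, 1.279, -0.15], TCP at [0.3, -0.605, 0.231] pointing down, gripper open.
Joint ranges: [-2.77, 2.77], [-0.9, 2.22], [0.21, 2.48], [-1.53, 4.67], [0.24, 2.81], [-2.84, 2.84]. Speed limits (rad/s): [2.79, 2.79, 3.14, 3.14, 3.14, 3.14].

INTERFACE

Orientations are given as [roll, pitch, yaw] about the fixed x, y, z axes, in that order (R = Rz(yaw) Ry(pitch) Rx(roll)).
In Python, from rig import r, vision gives the robot as it stands.
- The arm moves only by the tool send_rows, never from a script. Its argument "deltas" is a list of rows, each a list of 2 entries, a list of its own where there are three numbers: the shift along the tool's x, y, z normalised to -1 to 1, where 1 is 80 mm, then the turn about the tool's y normalised to -1 to 1, where 1 is pi rad. In form: [[[x, y, z], turn], ...]. A call has exactly 8 rows; each row is the pose to reach, as a shift and turn from the pose measured when the call began, along the tool's axes at that moment, turning the shorter way round; what a row does not reach only later rows make up. A row lasts 1/12 s, in which the tool goes at most 41.7 mm and 7.16 degrees, less where a joint would pass 70% of its speed; a pose out of reach is approached as far as the arm can. A call with a number of a shift or a turn outside -1 to 1 is refused whole. A call with a gripper value outside its range is refused whole. "fingers" is the opening, from 0 (shut) to 1 (fully open), set as the call begins (left out, the last holds). The fingers move at their own pace and stop on an object; the grip force is fixed at half the most. Time passes only in rows, so rows that repeat a pose let the fingers close, or fill a call up. It gives the time, the measured TCP pose, the force and the opening at its end, in the units of the state.
- r.get_obs(): the state, without advancing time (a new reading comes with each control period).
- vision.grab_frame(name): name is "side" or "top" or "wrist"; returns a dict with "frame" (480x640x3 uint8, red, green, blue), "mtx" (3x3 intrinsics, pixels), "pose" (4x4, takes a point from camera to world coordinates). Camera axes: x right, y down, z forward; pixel columns grow to the right and rows downward; lengths in m; the calibration is good to about 2 mm. A picture is of the moment at which its call begins. There is no depth.
- r.job_done(): hands the job in, once; it reports no verdict.
The state is a dict: "time_s": time; "qpos": joint angles; "joint_vel": joint speeds; "tau": joint torques, N m; "eef_pos": TCP position; "ee_rot": TCP orientation; "ft_force": force on the tool from outside, world axes, zero at the start; "ft_torque": the same for the moment, N m; "finger_gap": opening from 0.0 (shut) to 1.0 (fully open).
Only numpy, scipy, OpenCV 4.12 (cv2) and the standard library are available. Lean on these libraries where they do the work, as an engineer would, in place of code of your own. Each camera call takes 0.05 s, during which the arm holds its last target. There are 200 camera calls.

## Working session

There is one attempt and no reset: what is moved stays moved. The work goes in short steps, Python scripts to look and compute and a tool call to move; the robot and the scene stay as the last step left them, time stands still between calls to the robot, and variables do not carry over. Pictures are saved under pics/ and viewed, about 8 in all and at most 12, crops included, and the job is handed in when it is done.

Besides the shell and the picture viewer there is one more tool, called after "Call:" as name(argument=value, ...), one argument or row to a line, values as JSON. send_rows: Moves the arm, as the interface text tells. Its arguments: {"type":"object","properties":{"deltas":{"type":"array","items":{"type":"array"}},"fingers":{"type":"number"}},"required":["deltas"]}

```bash
ls; mkdir -p pics
python3 - <<'E'
from rig import r, vision
import cv2,numpy as np
np.set_printoptions(precision=4,suppress=True)
for n in("top","side"):
    f=vision.grab_frame(n); cv2.imwrite(f"pics/{n}0.png",f["frame"][:,:,::-1]); print(n,f["mtx"].tolist(),f["pose"])
print(r.get_obs())
E
```

```text
pics
top [[605.9847224788815, 0.0, 310.59183397212877], [0.0, 605.9847224788815, 238.3746061968677], [0.0, 0.0, 1.0]] [[-0.004  -0.9872  0.1594  0.3374]
 [-0.9999  0.0018 -0.0142  0.004 ]
 [ 0.0137 -0.1594 -0.9871  1.6236]
 [ 0.      0.      0.      1.    ]]
side [[620.6229380558735, 0.0, 320.42096836584534], [0.0, 620.6229380558735, 242.8447933147315], [0.0, 0.0, 1.0]] [[ 0.8591  0.2009 -0.4708  1.2649]
 [ 0.5115 -0.371   0.7751 -1.1422]
 [-0.0189 -0.9067 -0.4214  0.7553]
 [ 0.      0.      0.      1.    ]]
{'time_s': 0.1, 'qpos': array([-1.261 ,  0.2871,  1.578 , -0.    ,  1.2786, -0.15  ]), 'joint_vel': array([-0.0016, -0.0032, -0.003 , -0.0012,  0.0015, -0.0005]), 'tau': array([  0.0012, -40.7291, -29.37  ,  -0.0001,   0.0034,  -0.    ]), 'eef_pos': array([ 0.2994, -0.6043,  0.2301]), 'ee_rot': array([-1.5729,  0.0003, -2.6818]), 'ft_force': array([ 0.3176,  0.0425, -0.0916]), 'ft_torque': array([ 0.0131, -0.0243,  0.021 ]), 'finger_gap': 1.002033375363965}
```

View pics/top0.png

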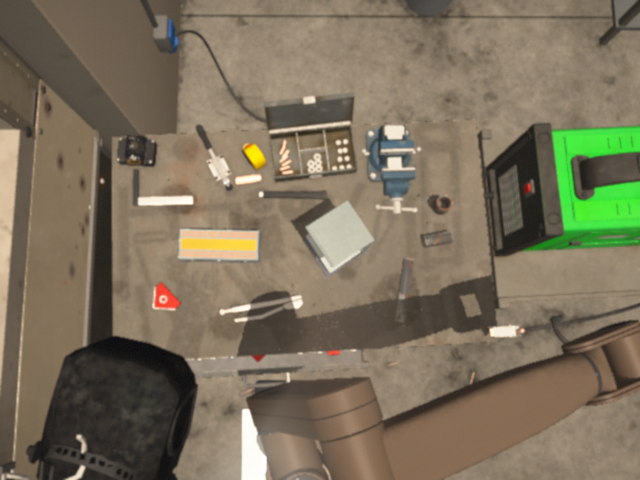

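View pics/side0.png

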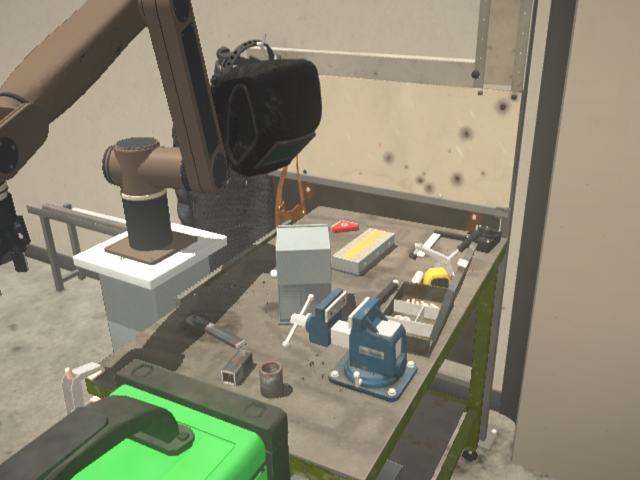

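Top view: the bar is at about (404,290), the plate at (219,245), the box hood at (338,238) and the chisel at (292,194). I'll enlarge that area.

```bash
cat > h.py <<'E'
import numpy as np,cv2
from rig import r,vision
from scipy.spatial.transform import Rotation as Ro
np.set_printoptions(precision=4,suppress=True)
def back(f,px,z):
    K,T=f["mtx"],np.array(f["pose"])
    out=[]
    for u,v in px:
        d=T[:3,:3]@np.linalg.solve(K,[u,v,1.]); s=(z-T[2,3])/d[2]; out.append(T[:3,3]+s*d)
    return np.array(out)
def proj(f,P):
    T=np.linalg.inv(f["pose"]); c=np.atleast_2d(P)@T[:3,:3].T+T[:3,3]; q=c@np.array(f["mtx"]).T
    return q[:,:2]/q[:,2:]
def crop(f,x0,y0,x1,y1,s,name):
    g=f["frame"][y0:y1,x0:x1,::-1]; g=cv2.convertScaleAbs(g,alpha=1.4,beta=15)
    cv2.imwrite(name,cv2.resize(g,None,fx=s,fy=s,interpolation=cv2.INTER_CUBIC))
E
python3 - <<'E'
from h import *
f=vision.grab_frame("top"); crop(f,170,180,436,330,3,"pics/c1.png")
E
```

```text
(no output)
```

View pics/c1.png

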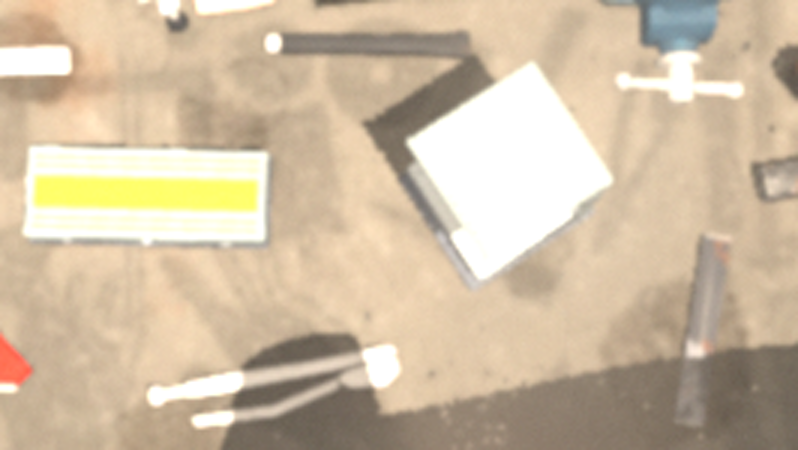

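The crop shows the bar from (705,234) to (702,426), the plate's top corners at (30,147), (269,152), (266,242) and (24,238), and hood corners at (408,143), (533,62) and (612,180).

Run:
```python
from h import *
f=vision.grab_frame("top")
c=lambda L:[(170+(u-1)/3,180+(v-1)/3) for u,v in L]
b=back(f,c([(705,234),(731,236),(702,426),(676,424)]),.01); print("bar",b,b.mean(0))
d=(b[0]+b[1]-b[2]-b[3])/2;print(np.linalg.norm(d),np.linalg.norm(b[0]-b[1]),"yaw of y axis",np.arctan2(d[1],d[0]))
p=back(f,c([(30,147),(269,152),(266,242),(24,238)]),.04); print("plate",p,p.mean(0))
d=(p[0]+p[3]-p[1]-p[2])/2;print(np.linalg.norm(d),np.linalg.norm(p[0]-p[3]),"dir",np.arctan2(d[1],d[0]))
h=back(f,c([(408,143),(533,62),(612,180)]),.191); print("hood",h)
e=h[1]-h[0];g=h[2]-h[1];print(np.linalg.norm(e),np.arctan2(e[1],e[0]),np.linalg.norm(g),np.arctan2(g[1],g[0])+np.pi/2)
```

```text
bar [[ 0.5449 -0.2721  0.01  ]
 [ 0.543  -0.2954  0.01  ]
 [ 0.3744 -0.2645  0.01  ]
 [ 0.3762 -0.2416  0.01  ]] [ 0.4596 -0.2684  0.01  ]
0.1714634054433917 0.023383351801037518 yaw of y axis -0.17988291672657647
plate [[0.6197 0.3276 0.04  ]
 [0.6149 0.1169 0.04  ]
 [0.5348 0.1188 0.04  ]
 [0.5388 0.3303 0.04  ]] [0.5771 0.2234 0.04  ]
0.2111307751282575 0.08090538574616338 dir 1.549904934699454
hood [[ 0.5956 -0.0049  0.191 ]
 [ 0.6618 -0.106   0.191 ]
 [ 0.5653 -0.1679  0.191 ]]
0.12086000979507518 -0.9904571543113477 0.11468171593268735 -1.0009074299550123
```

```bash
cat >> h.py <<'E'
def plan(p,jaw=None):
    "shift (units of 80 mm) and turn (units of pi) to bring the TCP to p with the jaw axis along world angle jaw (mod pi)"
    o=r.get_obs(); R=Ro.from_euler("xyz",o["ee_rot"]).as_matrix()
    d=R.T@(np.array(p)-o["eef_pos"])/.08; t=0
    if jaw is not None:
        g=R.T@[np.cos(jaw),np.sin(jaw),0]; t=np.arctan2(g[0],g[2])
        t=(t+np.pi/2)%np.pi-np.pi/2
    n=int(np.ceil(abs(d).max()))
    print("t",o["time_s"],"pos",o["eef_pos"],"q",o["qpos"],"F",o["ft_force"],"gap",o["finger_gap"])
    print("tool axes (cols)\n",R); print("shift",d,"calls",n,"turn",t/np.pi)
E
python3 - <<'E'
from h import *
plan([.4596,-.2684,.16],-0.18+np.pi/2)
E
```

```text
t 0.2 pos [ 0.2994 -0.6045  0.2304] q [-1.261   0.2869  1.5776  0.      1.2786 -0.15  ] F [-0.3859 -0.537  -0.5024] gap 1.0001876790628206
tool axes (cols)
 [[-0.8962 -0.0004  0.4437]
 [-0.4437  0.0015 -0.8962]
 [-0.0002 -1.     -0.0015]]
shift [-3.658   0.8858 -2.8751] calls 4 turn 0.20364604624739976
```

Call:
send_rows(
  deltas=[
    [[-0.15, 0, -0.12], 0],
    [[-0.3, 0, -0.24], 0],
    [[-0.45, 0, -0.36], 0],
    [[-0.6, 0, -0.48], 0],
    [[-0.75, 0, -0.6], 0],
    [[-0.92, 0, -0.72], 0],
    [[-0.92, 0, -0.72], 0],
    [[-0.92, 0, -0.72], 0],
  ],
  fingers=1,
)

```text
time_s: 0.87
eef_pos: [0.3407, -0.5191, 0.2309]
ee_rot: [-1.572, -0.0, -2.68]
ft_force: [-0.6, 0.3, 0.3]
finger_gap: 0.998
```

Call:
send_rows(
  deltas=[
    [[-0.15, 0, -0.12], 0],
    [[-0.3, 0, -0.24], 0],
    [[-0.45, 0, -0.36], 0],
    [[-0.6, 0, -0.48], 0],
    [[-0.75, 0, -0.6], 0],
    [[-0.92, 0, -0.72], 0],
    [[-0.92, 0, -0.72], 0],
    [[-0.92, 0, -0.72], 0],
  ],
)

```text
time_s: 1.53
eef_pos: [0.3816, -0.4337, 0.2311]
ee_rot: [-1.571, -0.0, -2.678]
ft_force: [-0.2, -0.4, -0.2]
finger_gap: 1.001
```

Call:
send_rows(
  deltas=[
    [[-0.15, 0, -0.12], 0],
    [[-0.3, 0, -0.24], 0],
    [[-0.45, 0, -0.36], 0],
    [[-0.6, 0, -0.48], 0],
    [[-0.75, 0, -0.6], 0],
    [[-0.92, 0, -0.72], 0],
    [[-0.92, 0, -0.72], 0],
    [[-0.92, 0, -0.72], 0],
  ],
)

```text
time_s: 2.2
eef_pos: [0.4223, -0.3481, 0.2312]
ee_rot: [-1.571, -0.001, -2.676]
ft_force: [-0.1, -0.0, 1.0]
finger_gap: 0.997
```

Call:
send_rows(
  deltas=[
    [[-0.15, 0.1, -0.12], 0.035],
    [[-0.3, 0.2, -0.24], 0.07],
    [[-0.45, 0.3, -0.36], 0.105],
    [[-0.6, 0.4, -0.48], 0.14],
    [[-0.75, 0.5, -0.6], 0.175],
    [[-0.91, 0.6, -0.72], 0.2],
    [[-0.91, 0.7, -0.72], 0.2],
    [[-0.91, 0.7, -0.72], 0.2],
  ],
)

```text
time_s: 2.87
eef_pos: [0.4606, -0.2633, 0.1732]
ee_rot: [-1.571, -0.003, 2.982]
ft_force: [-0.8, 0.4, -0.8]
finger_gap: 1.0
```

Run:
```python
from h import *
plan([.4596,-.2684,.003],-0.18+np.pi/2)
f=vision.grab_frame("wrist"); cv2.imwrite("pics/w1.png",f["frame"][:,:,::-1]); print(f["pose"])
a=-0.18; d=np.array([np.cos(a),np.sin(a),0]); n=np.array([-d[1],d[0],0]); c=np.array([.4596,-.2684,.01])
print(proj(f,[c,c+.085*d+.0125*n,c+.085*d-.0125*n,c-.085*d-.0125*n,c-.085*d+.0125*n]))
```

```text
t 2.8667 pos [ 0.4606 -0.2633  0.1732] q [-0.7101  0.0261  1.981  -0.0013  1.1377  1.0211] F [-0.8024  0.3522 -0.7801] gap 0.9995730443788354
tool axes (cols)
 [[-0.9872 -0.0033 -0.1592]
 [ 0.1592  0.0012 -0.9873]
 [ 0.0034 -1.     -0.0007]]
shift [-0.0053  2.1274  0.0666] calls 3 turn 0.006419397366489929
[[-0.1609 -0.9393 -0.3031  0.5383]
 [-0.987   0.1526  0.0512 -0.2761]
 [-0.0018  0.3073 -0.9516  0.3168]
 [ 0.      0.      0.      1.    ]]
[[325.8161 213.8311]
 [311.7197 102.479 ]
 [345.371  103.1322]
 [337.7574 308.1593]
 [309.2405 307.6643]]
```

View pics/w1.png

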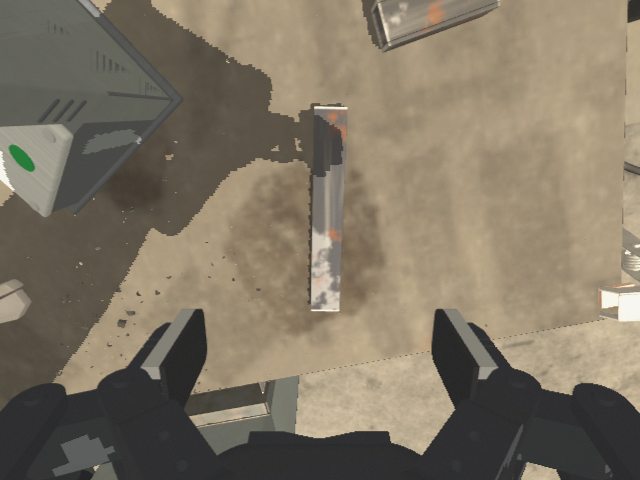

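The wrist view shows the bar corners at (314,107), (347,107), (339,311) and (311,311), within about 4 px of prediction. The bar is centred between the fingers. Next I go down and grip.

Call:
send_rows(
  deltas=[
    [[0, 0.15, 0.02], 0.006],
    [[0, 0.3, 0.04], 0.006],
    [[-0.02, 0.45, 0.06], 0.006],
    [[-0.02, 0.6, 0.08], 0.006],
    [[-0.02, 0.75, 0.08], 0.006],
    [[-0.02, 0.9, 0.08], 0.006],
    [[-0.02, 1, 0.08], 0.006],
    [[-0.02, 1, 0.08], 0.006],
  ],
)

```text
time_s: 3.58
eef_pos: [0.4598, -0.2695, 0.0913]
ee_rot: [-1.573, -0.006, 2.962]
ft_force: [0.2, 0.1, 0.9]
finger_gap: 0.999
```

Call:
send_rows(
  deltas=[
    [[0, 0.15, 0], 0],
    [[0, 0.3, 0], 0],
    [[0, 0.45, 0], 0],
    [[0, 0.6, 0], 0],
    [[0, 0.7, 0], 0],
    [[0, 0.8, 0], 0],
    [[0, 0.8, 0], 0],
    [[0, 0.8, 0], 0],
  ],
)

```text
time_s: 4.25
eef_pos: [0.4592, -0.2691, 0.0268]
ee_rot: [-1.574, -0.007, 2.962]
ft_force: [-0.3, 0.3, 0.3]
finger_gap: 0.997
```

Run:
```python
from h import *
plan([.462,-.269,.003],-0.18+np.pi/2)
```

```text
t 4.25 pos [ 0.4592 -0.2691  0.0268] q [-0.7201  0.2474  2.0451 -0.0016  0.8569  1.0313] F [-0.2791  0.2644  0.2699] gap 0.9973842911522139
tool axes (cols)
 [[-0.9839 -0.0067 -0.1786]
 [ 0.1785  0.0042 -0.9839]
 [ 0.0074 -1.     -0.003 ]]
shift [-0.0359  0.2972 -0.0061] calls 1 turn 0.0001536770473924594
```

Call:
send_rows(
  deltas=[
    [[0, 0.1, 0], 0],
    [[-0.02, 0.2, 0], 0],
    [[-0.03, 0.3, 0], 0],
    [[-0.03, 0.3, 0], 0],
    [[-0.03, 0.3, 0], 0],
    [[-0.03, 0.3, 0], 0],
    [[-0.03, 0.3, 0], 0],
    [[-0.03, 0.3, 0], 0],
  ],
)

```text
time_s: 4.92
eef_pos: [0.4617, -0.2696, 0.0032]
ee_rot: [-1.573, -0.007, 2.962]
ft_force: [-0.3, -0.7, -0.5]
finger_gap: 0.995
```

Call:
send_rows(
  deltas=[
    [[0, 0, 0], 0],
    [[0, 0, 0], 0],
    [[0, 0, 0], 0],
    [[0, 0, 0], 0],
    [[0, 0, 0], 0],
    [[0, 0, 0], 0],
    [[0, 0, 0], 0],
    [[0, 0, 0], 0],
  ],
  fingers=0,
)

```text
time_s: 5.58
eef_pos: [0.4619, -0.2698, 0.0036]
ee_rot: [-1.573, -0.006, 2.962]
ft_force: [-0.9, 0.7, 4.6]
finger_gap: 0.265
```

Call:
send_rows(
  deltas=[
    [[0, 0, 0], 0],
    [[0, 0, 0], 0],
    [[0, -0.1, 0], 0],
    [[0, -0.2, 0], 0],
    [[0, -0.35, 0], 0],
    [[0, -0.5, 0], 0],
    [[0, -0.5, 0], 0],
    [[0, -0.5, 0], 0],
  ],
)

```text
time_s: 6.25
eef_pos: [0.463, -0.2707, 0.0452]
ee_rot: [-1.571, -0.004, 2.962]
ft_force: [-0.5, 0.1, -3.1]
finger_gap: 0.268
```

Run:
```python
from h import *
plan([.5771,.2234,.27],1.55+np.pi/2)
f=vision.grab_frame("wrist"); cv2.imwrite("pics/w2.png",cv2.resize(f["frame"][:,:,::-1],None,fx=.6,fy=.6,interpolation=cv2.INTER_AREA))
```

```text
t 6.25 pos [ 0.463  -0.2707  0.0452] q [-0.7177  0.2211  2.0343 -0.0018  0.8895  1.0336] F [-0.5353  0.1192 -3.05  ] gap 0.2676008144716518
tool axes (cols)
 [[-0.984  -0.0034 -0.1783]
 [ 0.1783  0.0011 -0.984 ]
 [ 0.0035 -1.     -0.0005]]
shift [-0.2922 -2.8076 -6.3329] calls 7 turn 0.44954554054428336
```

View pics/w2.png

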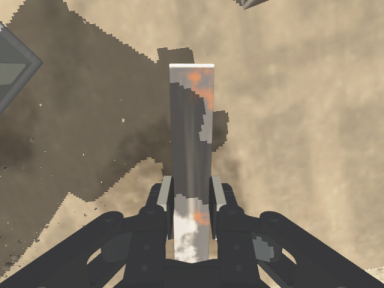

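The bar is gripped. Turning by +0.45 would take joint 6 out of its range, so I turn by -0.55 instead while lifting.

Call:
send_rows(
  deltas=[
    [[0, -0.2, 0], 0],
    [[0, -0.4, 0], -0.03],
    [[0, -0.6, 0], -0.06],
    [[0, -0.8, 0], -0.09],
    [[0, -1, 0], -0.12],
    [[0, -1, 0], -0.15],
    [[0, -1, 0], -0.18],
    [[0, -1, 0], -0.18],
  ],
)

```text
time_s: 6.97
eef_pos: [0.4624, -0.27, 0.1239]
ee_rot: [-1.576, -0.004, -2.754]
ft_force: [0.8, -0.2, -2.2]
finger_gap: 0.271
```

Call:
send_rows(
  deltas=[
    [[0, -0.2, 0], -0.03],
    [[0, -0.4, 0], -0.06],
    [[0, -0.6, 0], -0.09],
    [[0, -0.8, 0], -0.12],
    [[0, -1, 0], -0.15],
    [[0, -1, 0], -0.18],
    [[0, -1, 0], -0.2],
    [[0, -1, 0], -0.2],
  ],
)

```text
time_s: 7.63
eef_pos: [0.4625, -0.27, 0.2033]
ee_rot: [-1.578, -0.0, -2.127]
ft_force: [-0.2, -0.6, -3.3]
finger_gap: 0.267
```

Call:
send_rows(
  deltas=[
    [[0, -0.2, 0], -0.03],
    [[0, -0.4, 0], -0.06],
    [[0, -0.6, 0], -0.09],
    [[0, -0.75, 0], -0.12],
    [[0, -0.85, 0], -0.15],
    [[0, -0.85, 0], -0.17],
    [[0, -0.85, 0], -0.17],
    [[0, -0.85, 0], -0.17],
  ],
)

```text
time_s: 8.3
eef_pos: [0.4626, -0.2699, 0.2702]
ee_rot: [-1.579, 0.005, -1.597]
ft_force: [-0.2, 0.8, -3.2]
finger_gap: 0.267
```

Run:
```python
from h import *
plan([.5771,.2234,.27],1.55+np.pi/2)
```

```text
t 8.3 pos [ 0.4626 -0.2699  0.2702] q [-0.7172 -0.0467  1.8707 -0.0013  1.3271 -0.6909] F [-0.2321  0.8479 -3.173 ] gap 0.26709480870833385
tool axes (cols)
 [[-0.026  -0.008   0.9996]
 [-0.9997  0.0053 -0.0259]
 [-0.0051 -1.     -0.0081]]
shift [-6.2017  0.0233  1.2714] calls 7 turn -0.0016461523082970852
```

Call:
send_rows(
  deltas=[
    [[-0.15, 0, 0.03], 0],
    [[-0.35, 0, 0.07], 0],
    [[-0.55, 0, 0.11], 0],
    [[-0.75, 0, 0.15], 0],
    [[-0.95, 0, 0.19], 0],
    [[-0.95, 0, 0.19], 0],
    [[-0.95, 0, 0.19], 0],
    [[-0.95, 0, 0.19], 0],
  ],
)

```text
time_s: 8.97
eef_pos: [0.4795, -0.1941, 0.2699]
ee_rot: [-1.58, 0.005, -1.597]
ft_force: [0.8, -0.5, -2.2]
finger_gap: 0.269
```

Call:
send_rows(
  deltas=[
    [[-0.15, 0, 0.03], 0],
    [[-0.35, 0, 0.07], 0],
    [[-0.55, 0, 0.11], 0],
    [[-0.75, 0, 0.15], 0],
    [[-0.95, 0, 0.19], 0],
    [[-0.95, 0, 0.19], 0],
    [[-0.95, 0, 0.19], 0],
    [[-0.95, 0, 0.19], 0],
  ],
)

```text
time_s: 9.63
eef_pos: [0.4967, -0.1189, 0.2701]
ee_rot: [-1.58, 0.005, -1.598]
ft_force: [-0.1, -1.1, -3.6]
finger_gap: 0.269
```

Call:
send_rows(
  deltas=[
    [[-0.15, 0, 0.03], 0],
    [[-0.35, 0, 0.07], 0],
    [[-0.55, 0, 0.11], 0],
    [[-0.75, 0, 0.15], 0],
    [[-0.95, 0, 0.19], 0],
    [[-0.95, 0, 0.19], 0],
    [[-0.95, 0, 0.19], 0],
    [[-0.95, 0, 0.19], 0],
  ],
)

```text
time_s: 10.3
eef_pos: [0.5138, -0.0436, 0.2702]
ee_rot: [-1.58, 0.004, -1.598]
ft_force: [0.1, -0.3, -2.2]
finger_gap: 0.264
```

Call:
send_rows(
  deltas=[
    [[-0.15, 0, 0.03], 0],
    [[-0.35, 0, 0.07], 0],
    [[-0.55, 0, 0.11], 0],
    [[-0.75, 0, 0.15], 0],
    [[-0.95, 0, 0.19], 0],
    [[-0.95, 0, 0.19], 0],
    [[-0.95, 0, 0.19], 0],
    [[-0.95, 0, 0.19], 0],
  ],
)

```text
time_s: 10.97
eef_pos: [0.5311, 0.0315, 0.2703]
ee_rot: [-1.581, 0.004, -1.599]
ft_force: [-0.4, -0.2, -3.3]
finger_gap: 0.269
```

Call:
send_rows(
  deltas=[
    [[-0.15, 0, 0.03], 0],
    [[-0.35, 0, 0.07], 0],
    [[-0.55, 0, 0.11], 0],
    [[-0.75, 0, 0.15], 0],
    [[-0.95, 0, 0.19], 0],
    [[-0.95, 0, 0.19], 0],
    [[-0.95, 0, 0.19], 0],
    [[-0.95, 0, 0.19], 0],
  ],
)

```text
time_s: 11.63
eef_pos: [0.5483, 0.1066, 0.2704]
ee_rot: [-1.581, 0.004, -1.599]
ft_force: [0.4, -0.4, -2.9]
finger_gap: 0.269
```

Call:
send_rows(
  deltas=[
    [[-0.15, 0, 0.03], 0],
    [[-0.35, 0, 0.07], 0],
    [[-0.55, 0, 0.11], 0],
    [[-0.75, 0, 0.15], 0],
    [[-0.95, 0, 0.19], 0],
    [[-0.95, 0, 0.19], 0],
    [[-0.95, 0, 0.19], 0],
    [[-0.95, 0, 0.19], 0],
  ],
)

```text
time_s: 12.3
eef_pos: [0.5656, 0.1818, 0.2704]
ee_rot: [-1.581, 0.003, -1.599]
ft_force: [0.5, 0.5, -3.0]
finger_gap: 0.268
```

Run:
```python
from h import *
plan([.5771,.2234,.12],1.55+np.pi/2)
f=vision.grab_frame("wrist"); cv2.imwrite("pics/w3.png",f["frame"][:,:,::-1]); np.save("w3.npy",dict(mtx=f["mtx"],pose=f["pose"]))
```

```text
t 12.3 pos [0.5656 0.1818 0.2704] q [0.1383 0.0864 1.7352 0.005  1.3298 0.1656] F [ 0.4674  0.4602 -2.9891] gap 0.2681784842125477
tool axes (cols)
 [[-0.0286 -0.0103  0.9995]
 [-0.9996  0.0035 -0.0285]
 [-0.0032 -0.9999 -0.0104]]
shift [-0.5178  1.8797  0.1484] calls 2 turn -0.0024754895544802148
```

View pics/w3.png

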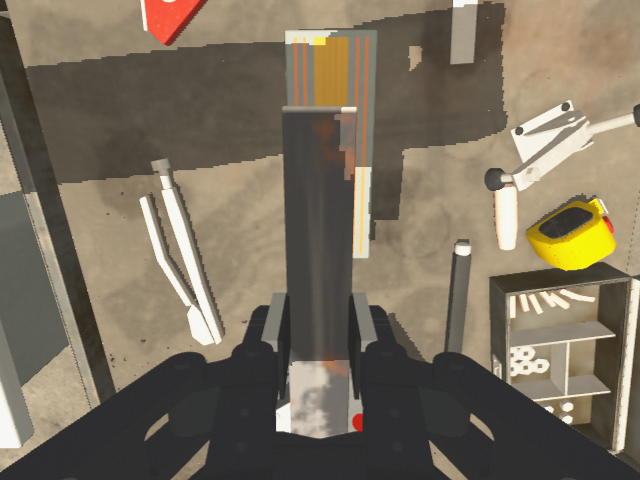

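The plate's far-edge corners are at (286,31) and (377,31), with the brass at 315 to 349. The far end of the bar's top face is at (282,109) to (357,109).

Run:
```python
from h import *
f=np.load("w3.npy",allow_pickle=True).item()
p=back(f,[(286,31),(377,31),(369,258)],.04);print(p)
q=back(f,[(282,109),(357,109),(352,340),(287,340)],.277);print(q, (q[0]+q[1])/2,(q[2]+q[3])/2)
e=(q[0]+q[1])/2; a=(q[0]+q[1]-q[2]-q[3])/2; a/=np.linalg.norm(a); print("axis",np.arctan2(a[1],a[0]),"centre",e-.085*a)
```

```text
[[0.5395 0.329  0.04  ]
 [0.6178 0.3264 0.04  ]
 [0.6126 0.1183 0.04  ]]
[[0.5561 0.261  0.277 ]
 [0.5812 0.2602 0.277 ]
 [0.5791 0.1722 0.277 ]
 [0.553  0.1728 0.277 ]] [0.5687 0.2606 0.277 ] [0.566  0.1725 0.277 ]
axis 1.54094948408454 centre [0.5661 0.1757 0.277 ]
```

Call:
send_rows(
  deltas=[
    [[-0.15, 0, 0.04], -0.002],
    [[-0.3, 0, 0.08], -0.002],
    [[-0.45, 0.15, 0.12], -0.002],
    [[-0.585, 0.3, 0.145], -0.002],
    [[-0.585, 0.5, 0.145], -0.002],
    [[-0.585, 0.75, 0.145], -0.002],
    [[-0.585, 1, 0.145], -0.002],
    [[-0.585, 1, 0.145], -0.002],
  ],
)

```text
time_s: 13.02
eef_pos: [0.574, 0.2286, 0.183]
ee_rot: [-1.593, 0.001, -1.593]
ft_force: [-1.9, -0.7, -4.1]
finger_gap: 0.265
```

Call:
send_rows(
  deltas=[
    [[0, 0.15, 0], 0],
    [[0, 0.3, 0], 0],
    [[0, 0.5, 0], 0],
    [[0, 0.7, 0], 0],
    [[0, 0.9, 0], 0],
    [[0, 1, 0], 0],
    [[0, 1, 0], 0],
    [[0, 1, 0], 0],
  ],
)

```text
time_s: 13.68
eef_pos: [0.5722, 0.2287, 0.1027]
ee_rot: [-1.594, 0.0, -1.593]
ft_force: [-0.2, 0.8, -3.2]
finger_gap: 0.26
```

Run:
```python
from h import *
plan([.5762,.2291,.044],1.547+np.pi/2)
```

```text
t 13.6833 pos [0.5722 0.2287 0.1027] q [0.2134 0.3029 1.8062 0.0066 1.0546 0.2319] F [-0.153   0.8395 -3.1523] gap 0.2595514645890265
tool axes (cols)
 [[-0.0219 -0.0228  0.9995]
 [-0.9998  0.001  -0.0219]
 [-0.0005 -0.9997 -0.0228]]
shift [-0.0058  0.7324  0.0671] calls 1 turn 0.0006076698484100818
```

Call:
send_rows(
  deltas=[
    [[0, 0.15, 0.02], 0],
    [[0, 0.3, 0.04], 0],
    [[0, 0.45, 0.06], 0],
    [[0, 0.6, 0.067], 0],
    [[0, 0.7, 0.067], 0],
    [[0, 0.73, 0.067], 0],
    [[0, 0.73, 0.067], 0],
    [[0, 0.73, 0.067], 0],
  ],
)

```text
time_s: 14.35
eef_pos: [0.5761, 0.2286, 0.0437]
ee_rot: [-1.594, 0.0, -1.593]
ft_force: [0.4, 0.3, -1.3]
finger_gap: 0.271
```

Run:
```python
from h import *
plan([.5762,.2291,.0435],1.547+np.pi/2)
f=vision.grab_frame("wrist"); cv2.imwrite("pics/w4.png",f["frame"][:,:,::-1]); np.save("w4.npy",dict(mtx=f["mtx"],pose=f["pose"]))
```

```text
t 14.35 pos [0.5761 0.2286 0.0437] q [0.2119 0.391  1.8166 0.007  0.9566 0.2298] F [ 0.3961  0.3077 -1.2748] gap 0.27109365879298103
tool axes (cols)
 [[-0.022  -0.0232  0.9995]
 [-0.9998  0.0008 -0.0219]
 [-0.0003 -0.9997 -0.0232]]
shift [-0.0062  0.0021  0.0018] calls 1 turn 0.0005843862801049636
```

View pics/w4.png

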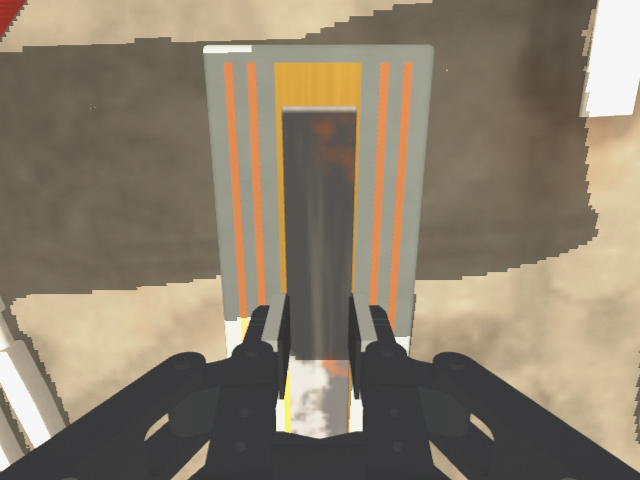

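The bar lies within the brass stripe, with side margins of 7 and 4 px. Its weight is already partly on the plate, so I let go and rise.

Call:
send_rows(
  deltas=[
    [[0, 0, 0], 0],
    [[0, 0, 0], 0],
    [[0, 0, 0], 0],
    [[0, 0, 0], 0],
    [[0, 0, 0], 0],
    [[0, 0, 0], 0],
    [[0, 0, 0], 0],
    [[0, 0, 0], 0],
  ],
  fingers=1,
)

```text
time_s: 15.07
eef_pos: [0.5761, 0.2286, 0.0438]
ee_rot: [-1.594, 0.0, -1.593]
ft_force: [-0.3, 0.2, 0.5]
finger_gap: 1.001
```

Call:
send_rows(
  deltas=[
    [[0, 0, 0], 0],
    [[0, -0.05, 0], 0],
    [[0, -0.15, 0], 0],
    [[0, -0.35, 0], 0],
    [[0, -0.6, 0], 0],
    [[0, -0.8, 0], 0],
    [[0, -1, 0], 0],
    [[0, -1, 0], 0],
  ],
)

```text
time_s: 15.73
eef_pos: [0.5808, 0.2292, 0.129]
ee_rot: [-1.585, 0.002, -1.593]
ft_force: [0.1, 0.3, 1.5]
finger_gap: 1.001
```

Call:
send_rows(
  deltas=[
    [[0, -0.15, 0], 0],
    [[0, -0.35, 0], 0],
    [[0, -0.55, 0], 0],
    [[0, -0.75, 0], 0],
    [[0, -1, 0], 0],
    [[0, -1, 0], 0],
    [[0, -1, 0], 0],
    [[0, -1, 0], 0],
  ],
)

```text
time_s: 16.4
eef_pos: [0.5813, 0.2289, 0.2077]
ee_rot: [-1.587, 0.002, -1.593]
ft_force: [-0.6, -1.1, -1.0]
finger_gap: 1.005
```

Run:
```python
from h import *
plan([.5762,.2291,.3])
f=vision.grab_frame("wrist"); cv2.imwrite("pics/w5.png",f["frame"][:,:,::-1]); np.save("w5.npy",dict(mtx=f["mtx"],pose=f["pose"]))
```

```text
t 16.4 pos [0.5813 0.2289 0.2077] q [0.2105 0.2045 1.719  0.0061 1.2335 0.2303] F [-0.5931 -1.0769 -0.958 ] gap 1.0052056967694487
tool axes (cols)
 [[-0.0219 -0.0163  0.9996]
 [-0.9998  0.0024 -0.0218]
 [-0.002  -0.9999 -0.0163]]
shift [-0.004  -1.1525 -0.0823] calls 2 turn 0.0
```

View pics/w5.png

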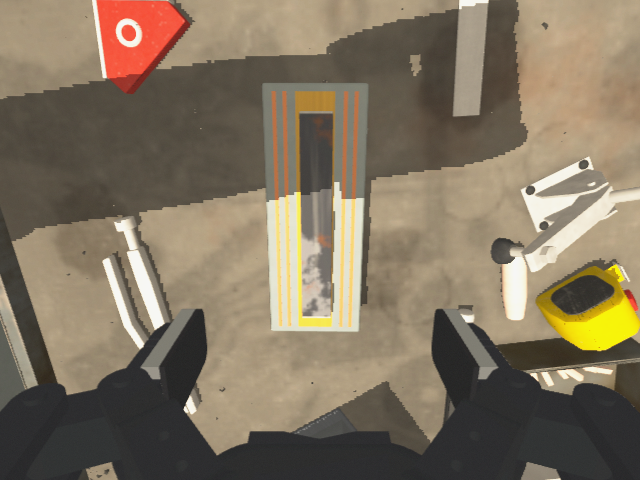

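The released bar lies centred in the brass stripe, from (316,112) to (316,318), on the plate (rows 84 to 331). My moves can't command a tilt, so I'll try reaching beyond the arm's limit to make the tool lean outward. First I need the arm's geometry.

Run:
```python
from h import *
from scipy.optimize import least_squares
f=np.load("w5.npy",allow_pickle=True).item()
q=back(f,[(299,112),(333,112),(333,318),(303,318)],.05); p=back(f,[(263,84),(368,84),(358,331),(272,331)],.04)
for w in(q,p):
    a=(w[0]+w[1]-w[2]-w[3])/2; print("centre",w.mean(0),"len",np.linalg.norm(a),"axis",np.arctan2(a[1],a[0]))
S=np.array([[.2994,-.6045,.2304,-1.261,.2869,1.5776,1.2786],[.4606,-.2633,.1732,-.7101,.0261,1.981,1.1377],[.4592,-.2691,.0268,-.7201,.2474,2.0451,.8569],[.463,-.2707,.0452,-.7177,.2211,2.0343,.8895],[.4626,-.2699,.2702,-.7172,-.0467,1.8707,1.3271],[.5656,.1818,.2704,.1383,.0864,1.7352,1.3298],[.5722,.2287,.1027,.2134,.3029,1.8062,1.0546],[.5813,.2289,.2077,.2105,.2045,1.719,1.2335]])
def fk(k,q):
    a,b,L,h,d,p3,p2,r0=k
    s=q[:,1]+p2; s3=q[:,1]+q[:,2]+p3; s5=q[:,1]+q[:,2]+q[:,3]
    R=r0+a*np.sin(s)+b*np.sin(s3)+L*np.sin(s5); z=h+a*np.cos(s)+b*np.cos(s3)+L*np.cos(s5)
    return np.c_[R*np.cos(q[:,0])-d*np.sin(q[:,0]),R*np.sin(q[:,0])+d*np.cos(q[:,0]),z]
g=least_squares(lambda k:np.r_[(fk(k,S[:,3:])-S[:,:3]).ravel()*1e3,np.array(k[5:])*1.5],[.4,.4,.25,.3,.1,0,0,0]); k=g.x
print(k,abs(g.fun).max())
L0=k.copy();np.save("k.npy",k)
for z in(.2,.4,.5,.6,.7,.8):
    best=0
    for q2 in np.linspace(-.5,2,400):
        for q3 in np.linspace(.21,2,100):
            Q=np.array([[0,q2,q3,np.pi-q2-q3]])
            P=fk(k,Q)[0]
            if abs(P[2]-z)<.005: best=max(best,P[0])
    print(z,best)
```

```text
centre [0.5773 0.223  0.05  ] len 0.16983150104211536 axis 1.5552487018613388
centre [0.5755 0.2237 0.04  ] len 0.20852206995705047 axis 1.5425017956603047
[ 0.443   0.573   0.247   0.238   0.1013  0.0359  0.0001 -0.0002] 1.1089346818683454
0.2 0.9863900581332274
0.4 0.9224336873545798
0.5 0.8717464029001923
0.6 0.8056597634458841
0.7 0.7218416669752745
0.8 0.6082132185732886
```

Call:
send_rows(
  deltas=[
    [[0, -0.15, 0], -0.03],
    [[0, -0.35, 0], -0.06],
    [[0, -0.55, 0], -0.1],
    [[0, -0.75, 0], -0.13],
    [[0, -1, 0], -0.16],
    [[0, -1, 0], -0.19],
    [[0, -1, 0], -0.19],
    [[0, -1, 0], -0.19],
  ],
  fingers=0,
)

```text
time_s: 17.12
eef_pos: [0.5817, 0.2285, 0.2851]
ee_rot: [-1.587, 0.012, -0.998]
ft_force: [0.4, -0.4, -0.5]
finger_gap: -0.001
```

Call:
send_rows(
  deltas=[
    [[0.15, -0.1, -0.13], 0],
    [[0.35, -0.23, -0.3], 0],
    [[0.55, -0.36, -0.47], 0],
    [[0.75, -0.5, -0.65], 0],
    [[1, -0.65, -0.86], 0],
    [[1, -0.65, -0.86], 0],
    [[1, -0.65, -0.86], 0],
    [[1, -0.65, -0.86], 0],
  ],
)

```text
time_s: 17.78
eef_pos: [0.5678, 0.1236, 0.3361]
ee_rot: [-1.589, 0.014, -1.0]
ft_force: [0.1, 0.8, -0.6]
finger_gap: 0.0
```

Call:
send_rows(
  deltas=[
    [[0.15, -0.1, -0.13], 0],
    [[0.35, -0.23, -0.3], 0],
    [[0.55, -0.36, -0.47], 0],
    [[0.75, -0.5, -0.65], 0],
    [[1, -0.65, -0.86], 0],
    [[1, -0.65, -0.86], 0],
    [[1, -0.65, -0.86], 0],
    [[1, -0.65, -0.86], 0],
  ],
)

```text
time_s: 18.45
eef_pos: [0.5542, 0.0199, 0.3867]
ee_rot: [-1.59, 0.016, -0.999]
ft_force: [-0.9, 0.6, -0.0]
finger_gap: -0.001
```

Call:
send_rows(
  deltas=[
    [[0.15, -0.1, -0.13], 0],
    [[0.35, -0.23, -0.3], 0],
    [[0.55, -0.36, -0.47], 0],
    [[0.75, -0.5, -0.65], 0],
    [[1, -0.65, -0.86], 0],
    [[1, -0.65, -0.86], 0],
    [[1, -0.65, -0.86], 0],
    [[1, -0.65, -0.86], 0],
  ],
)

```text
time_s: 19.12
eef_pos: [0.5409, -0.0835, 0.4373]
ee_rot: [-1.591, 0.018, -0.998]
ft_force: [-0.4, -0.3, -0.3]
finger_gap: 0.002
```

Call:
send_rows(
  deltas=[
    [[0.15, -0.1, -0.13], 0],
    [[0.35, -0.23, -0.3], 0],
    [[0.55, -0.36, -0.47], 0],
    [[0.75, -0.5, -0.65], 0],
    [[1, -0.65, -0.86], 0],
    [[1, -0.65, -0.86], 0],
    [[1, -0.65, -0.86], 0],
    [[1, -0.65, -0.86], 0],
  ],
)

```text
time_s: 19.78
eef_pos: [0.5281, -0.1868, 0.4879]
ee_rot: [-1.592, 0.02, -0.997]
ft_force: [0.3, 0.1, 0.4]
finger_gap: -0.002
```

Call:
send_rows(
  deltas=[
    [[0.15, -0.1, -0.13], 0],
    [[0.35, -0.23, -0.3], 0],
    [[0.55, -0.36, -0.47], 0],
    [[0.75, -0.5, -0.65], 0],
    [[1, -0.65, -0.86], 0],
    [[1, -0.65, -0.86], 0],
    [[1, -0.65, -0.86], 0],
    [[1, -0.65, -0.86], 0],
  ],
)

```text
time_s: 20.45
eef_pos: [0.5158, -0.2902, 0.5384]
ee_rot: [-1.592, 0.023, -0.995]
ft_force: [-0.6, 1.0, -0.3]
finger_gap: -0.004
```

Run:
```python
from h import *
plan([.489,-.51,.65])
```

```text
t 20.45 pos [ 0.5158 -0.2902  0.5384] q [-0.6785  0.0622  1.288  -0.0131  1.8193 -1.2574] F [-0.6367  1.0279 -0.3016] gap -0.00363274702433675
tool axes (cols)
 [[ 0.5442 -0.0297  0.8384]
 [-0.8387  0.0077  0.5446]
 [-0.0226 -0.9995 -0.0207]]
shift [ 2.0901 -1.4052 -1.8053] calls 3 turn 0.0
```

Call:
send_rows(
  deltas=[
    [[0.15, -0.1, -0.13], 0],
    [[0.35, -0.23, -0.3], 0],
    [[0.55, -0.36, -0.47], 0],
    [[0.75, -0.5, -0.65], 0],
    [[1, -0.7, -0.9], 0],
    [[1, -0.7, -0.9], 0],
    [[1, -0.7, -0.9], 0],
    [[1, -0.7, -0.9], 0],
  ],
)

```text
time_s: 21.12
eef_pos: [0.5013, -0.3955, 0.5931]
ee_rot: [-1.591, 0.024, -0.994]
ft_force: [0.6, 1.0, -0.1]
finger_gap: -0.002
```

Call:
send_rows(
  deltas=[
    [[0.15, -0.1, -0.13], 0],
    [[0.35, -0.23, -0.3], 0],
    [[0.55, -0.36, -0.47], 0],
    [[0.75, -0.5, -0.65], 0],
    [[1, -0.7, -0.9], 0],
    [[1, -0.7, -0.9], 0],
    [[1, -0.7, -0.9], 0],
    [[1, -0.7, -0.9], 0],
  ],
)

```text
time_s: 21.78
eef_pos: [0.4872, -0.5011, 0.6478]
ee_rot: [-1.591, 0.026, -0.992]
ft_force: [1.3, 0.1, -0.3]
finger_gap: 0.0
```

Call:
send_rows(
  deltas=[
    [[0.2, 0, 0], 0],
    [[0.4, 0, 0], 0],
    [[0.6, 0, 0], 0],
    [[0.8, 0, 0], 0],
    [[1, 0, 0], 0],
    [[1, 0, 0], 0],
    [[1, 0, 0], 0],
    [[1, 0, 0], 0],
  ],
)

```text
time_s: 22.45
eef_pos: [0.527, -0.5617, 0.6422]
ee_rot: [-1.59, 0.021, -0.99]
ft_force: [0.3, 0.3, -1.0]
finger_gap: -0.0
```

Call:
send_rows(
  deltas=[
    [[0.2, 0, 0], 0],
    [[0.4, 0, 0], 0],
    [[0.6, 0, 0], 0],
    [[0.8, 0, 0], 0],
    [[1, 0, 0], 0],
    [[1, 0, 0], 0],
    [[1, 0, 0], 0],
    [[1, 0, 0], 0],
  ],
)

```text
time_s: 23.12
eef_pos: [0.5408, -0.5961, 0.6056]
ee_rot: [-1.587, 0.001, -0.99]
ft_force: [0.8, 0.4, 0.5]
finger_gap: -0.0
```

Run:
```python
from h import *
plan([.489,-.51,.65])
```

```text
t 23.1167 pos [ 0.5408 -0.5961  0.6056] q [-0.9548  0.7761  0.2108 -0.019   2.156  -1.546 ] F [0.7642 0.4034 0.5367] gap -2.0012813254221233e-05
tool axes (cols)
 [[ 0.5487 -0.0138  0.8359]
 [-0.836  -0.008   0.5486]
 [-0.0009 -0.9999 -0.0159]]
shift [-1.2552 -0.5546  0.0407] calls 2 turn 0.0
```

The outreach is tilting the tool outward, by about 0.025 rad per call, but the arm also slides down. I'll push along the arm's own reach direction, out and up, so it can't slide.

Call:
send_rows(
  deltas=[
    [[0.5, -0.4, 0], 0],
    [[1, -0.8, 0], 0],
    [[1, -0.8, 0], 0],
    [[1, -0.8, 0], 0],
    [[1, -0.8, 0], 0],
    [[1, -0.8, 0], 0],
    [[1, -0.8, 0], 0],
    [[1, -0.8, 0], 0],
  ],
)

```text
time_s: 23.78
eef_pos: [0.5345, -0.605, 0.6095]
ee_rot: [-1.584, -0.02, -0.99]
ft_force: [-0.3, -0.5, 0.2]
finger_gap: -0.001
```

Call:
send_rows(
  deltas=[
    [[1, -0.6, 0], 0],
    [[1, -0.6, 0], 0],
    [[1, -0.6, 0], 0],
    [[1, -0.6, 0], 0],
    [[1, -0.6, 0], 0],
    [[1, -0.6, 0], 0],
    [[1, -0.6, 0], 0],
    [[1, -0.6, 0], 0],
  ],
)

```text
time_s: 24.45
eef_pos: [0.5328, -0.618, 0.6056]
ee_rot: [-1.581, -0.043, -0.989]
ft_force: [-0.3, -0.2, 1.6]
finger_gap: -0.001
```

Run:
```python
from h import *
plan([.489,-.51,.65])
```

```text
t 24.45 pos [ 0.5328 -0.618   0.6056] q [-0.9801  0.7763  0.2108 -0.0124  2.112  -1.568 ] F [-0.2758 -0.1906  1.6398] gap -0.0012169762057595481
tool axes (cols)
 [[ 0.5488  0.0148  0.8358]
 [-0.8348 -0.0411  0.5489]
 [ 0.0425 -0.999  -0.0102]]
shift [-1.4041 -0.6178  0.2785] calls 2 turn 0.0
```

The radial push tilts the tool steadily and predictably, so I keep going.

Call:
send_rows(
  deltas=[
    [[1, -1, 0], 0],
    [[1, -1, 0], 0],
    [[1, -1, 0], 0],
    [[1, -1, 0], 0],
    [[1, -1, 0], 0],
    [[1, -1, 0], 0],
    [[1, -1, 0], 0],
    [[1, -1, 0], 0],
  ],
)

```text
time_s: 25.12
eef_pos: [0.5219, -0.6184, 0.6216]
ee_rot: [-1.579, -0.064, -0.989]
ft_force: [0.4, 0.9, -0.4]
finger_gap: 0.002
```

Call:
send_rows(
  deltas=[
    [[1, -1, 0], 0],
    [[1, -1, 0], 0],
    [[1, -1, 0], 0],
    [[1, -1, 0], 0],
    [[1, -1, 0], 0],
    [[1, -1, 0], 0],
    [[1, -1, 0], 0],
    [[1, -1, 0], 0],
  ],
)

```text
time_s: 25.78
eef_pos: [0.5113, -0.6179, 0.6375]
ee_rot: [-1.576, -0.086, -0.989]
ft_force: [-0.5, 0.3, 0.0]
finger_gap: 0.001
```

Call:
send_rows(
  deltas=[
    [[1, -1, 0], 0],
    [[1, -1, 0], 0],
    [[1, -1, 0], 0],
    [[1, -1, 0], 0],
    [[1, -1, 0], 0],
    [[1, -1, 0], 0],
    [[1, -1, 0], 0],
    [[1, -1, 0], 0],
  ],
)

```text
time_s: 26.45
eef_pos: [0.501, -0.6165, 0.6534]
ee_rot: [-1.574, -0.107, -0.989]
ft_force: [0.2, -0.6, 0.0]
finger_gap: 0.005
```

Run:
```python
from h import *
plan([.489,-.51,.65])
```

```text
t 26.45 pos [ 0.501  -0.6165  0.6534] q [-1.0156  0.7163  0.2112 -0.0005  2.1069 -1.5979] F [ 0.1846 -0.609   0.0082] gap 0.0052402795517862266
tool axes (cols)
 [[ 0.5467  0.056   0.8354]
 [-0.8305 -0.0911  0.5496]
 [ 0.1068 -0.9943 -0.0033]]
shift [-1.1922 -0.087   0.6064] calls 2 turn 0.0
```

Call:
send_rows(
  deltas=[
    [[1, -0.6, 0], 0],
    [[1, -0.6, 0], 0],
    [[1, -0.6, 0], 0],
    [[1, -0.6, 0], 0],
    [[1, -0.6, 0], 0],
    [[1, -0.6, 0], 0],
    [[1, -0.6, 0], 0],
    [[1, -0.6, 0], 0],
  ],
)

```text
time_s: 27.12
eef_pos: [0.5003, -0.6266, 0.6521]
ee_rot: [-1.572, -0.13, -0.988]
ft_force: [-1.1, 0.3, -0.2]
finger_gap: 0.002
```

Call:
send_rows(
  deltas=[
    [[1, -0.6, 0.3], 0],
    [[1, -0.6, 0.3], 0],
    [[1, -0.6, 0.3], 0],
    [[1, -0.6, 0.3], 0],
    [[1, -0.6, 0.3], 0],
    [[1, -0.6, 0.3], 0],
    [[1, -0.6, 0.3], 0],
    [[1, -0.6, 0.3], 0],
  ],
)

```text
time_s: 27.78
eef_pos: [0.5166, -0.6223, 0.6513]
ee_rot: [-1.57, -0.152, -0.989]
ft_force: [-0.9, 0.1, -0.7]
finger_gap: 0.0
```

Call:
send_rows(
  deltas=[
    [[0.5, -0.3, 0], 0],
    [[0.5, -0.3, 0], 0],
    [[0.5, -0.3, 0], 0],
    [[0.5, -0.3, 0], 0],
    [[0.5, -0.3, 0], 0],
    [[0.5, -0.3, 0], 0],
    [[0.5, -0.3, 0], 0],
    [[0.5, -0.3, 0], 0],
  ],
)

```text
time_s: 28.45
eef_pos: [0.5163, -0.6281, 0.6538]
ee_rot: [-1.568, -0.175, -0.989]
ft_force: [-0.3, 0.1, -0.1]
finger_gap: 0.0
```

Run:
```python
from h import *
plan([.489,-.51,.65])
```

```text
t 28.45 pos [ 0.5163 -0.6281  0.6538] q [-1.0093  0.7191  0.2111  0.0076  2.0362 -1.5877] F [-0.3395  0.1423 -0.0579] gap 9.112760339672649e-05
tool axes (cols)
 [[ 0.5414  0.0986  0.835 ]
 [-0.8225 -0.1439  0.5503]
 [ 0.1744 -0.9847  0.0032]]
shift [-1.4071 -0.1992  0.5273] calls 2 turn 0.0
```

Call:
send_rows(
  deltas=[
    [[1, -0.5, 0], 0],
    [[1, -0.5, 0], 0],
    [[1, -0.5, 0], 0],
    [[1, -0.5, 0], 0],
    [[1, -0.5, 0], 0],
    [[1, -0.5, 0], 0],
    [[1, -0.5, 0], 0],
    [[1, -0.5, 0], 0],
  ],
)

```text
time_s: 29.12
eef_pos: [0.5156, -0.6387, 0.6526]
ee_rot: [-1.565, -0.199, -0.989]
ft_force: [-0.0, 0.3, -0.0]
finger_gap: -0.0
```

Call:
send_rows(
  deltas=[
    [[1, -0.5, 0], 0],
    [[1, -0.5, 0], 0],
    [[1, -0.5, 0], 0],
    [[1, -0.5, 0], 0],
    [[1, -0.5, 0], 0],
    [[1, -0.5, 0], 0],
    [[1, -0.5, 0], 0],
    [[1, -0.5, 0], 0],
  ],
)

```text
time_s: 29.78
eef_pos: [0.5144, -0.648, 0.6531]
ee_rot: [-1.563, -0.223, -0.989]
ft_force: [0.3, 0.2, -0.8]
finger_gap: 0.001
```

Call:
send_rows(
  deltas=[
    [[1, -0.45, 0], 0],
    [[1, -0.45, 0], 0],
    [[1, -0.45, 0], 0],
    [[1, -0.45, 0], 0],
    [[1, -0.45, 0], 0],
    [[1, -0.45, 0], 0],
    [[1, -0.45, 0], 0],
    [[1, -0.45, 0], 0],
  ],
)

```text
time_s: 30.45
eef_pos: [0.5142, -0.6576, 0.6527]
ee_rot: [-1.561, -0.247, -0.989]
ft_force: [0.0, 0.3, -0.9]
finger_gap: 0.001
```

Call:
send_rows(
  deltas=[
    [[1, -0.45, 0], 0],
    [[1, -0.45, 0], 0],
    [[1, -0.45, 0], 0],
    [[1, -0.45, 0], 0],
    [[1, -0.45, 0], 0],
    [[1, -0.45, 0], 0],
    [[1, -0.45, 0], 0],
    [[1, -0.45, 0], 0],
  ],
)

```text
time_s: 31.12
eef_pos: [0.5136, -0.6659, 0.6539]
ee_rot: [-1.56, -0.271, -0.989]
ft_force: [-0.4, -0.2, 0.2]
finger_gap: -0.002
```

Call:
send_rows(
  deltas=[
    [[1, -0.4, 0], 0],
    [[1, -0.4, 0], 0],
    [[1, -0.4, 0], 0],
    [[1, -0.4, 0], 0],
    [[1, -0.4, 0], 0],
    [[1, -0.4, 0], 0],
    [[1, -0.4, 0], 0],
    [[1, -0.4, 0], 0],
  ],
)

```text
time_s: 31.78
eef_pos: [0.5138, -0.6747, 0.6544]
ee_rot: [-1.558, -0.296, -0.989]
ft_force: [0.2, 0.3, 0.8]
finger_gap: 0.0
```

Call:
send_rows(
  deltas=[
    [[1, -0.4, 0], 0],
    [[1, -0.4, 0], 0],
    [[1, -0.4, 0], 0],
    [[1, -0.4, 0], 0],
    [[1, -0.4, 0], 0],
    [[1, -0.4, 0], 0],
    [[1, -0.4, 0], 0],
    [[1, -0.4, 0], 0],
  ],
)

```text
time_s: 32.45
eef_pos: [0.5135, -0.6822, 0.6564]
ee_rot: [-1.556, -0.321, -0.99]
ft_force: [-0.1, 0.5, -0.1]
finger_gap: -0.002
```

Call:
send_rows(
  deltas=[
    [[1, -0.35, 0], 0],
    [[1, -0.35, 0], 0],
    [[1, -0.35, 0], 0],
    [[1, -0.35, 0], 0],
    [[1, -0.35, 0], 0],
    [[1, -0.35, 0], 0],
    [[1, -0.35, 0], 0],
    [[1, -0.35, 0], 0],
  ],
)

```text
time_s: 33.12
eef_pos: [0.5141, -0.6904, 0.6574]
ee_rot: [-1.555, -0.346, -0.99]
ft_force: [0.2, 0.6, 1.4]
finger_gap: 0.001
```

Call:
send_rows(
  deltas=[
    [[1, -0.35, 0], 0],
    [[1, -0.35, 0], 0],
    [[1, -0.35, 0], 0],
    [[1, -0.35, 0], 0],
    [[1, -0.35, 0], 0],
    [[1, -0.35, 0], 0],
    [[1, -0.35, 0], 0],
    [[1, -0.35, 0], 0],
  ],
)

```text
time_s: 33.78
eef_pos: [0.5142, -0.6973, 0.6601]
ee_rot: [-1.553, -0.372, -0.99]
ft_force: [-0.4, -0.5, -0.3]
finger_gap: 0.0
```

Run:
```python
from h import *
f=vision.grab_frame("side")
crop(f,240,190,360,330,4,"pics/s2.png")
o=np.array([.5785,-.0833,0]); B=Ro.from_euler("z",-.995).as_matrix(); n=np.array([-.574,0,.819]); pv=np.array([-.012,0,.075])
tipL=pv+.062*(np.cos(.42)*n+np.sin(.42)*np.array([0,1,0]))
P=np.array([pv,tipL,pv+[0,.036,0],pv+[0,-.036,0],[-.0576,.059,.191],[-.0576,-.059,.191],[.065,.059,.191],[.065,-.059,.191],[-.067,.062,0],[-.067,-.062,0]])@B.T+o
print(P); print((proj(f,P)-[240,190])*4)
plan(P[1])
```

```text
[[ 0.572  -0.0732  0.075 ]
 [ 0.5755 -0.0322  0.1214]
 [ 0.6022 -0.0536  0.075 ]
 [ 0.5418 -0.0928  0.075 ]
 [ 0.5966 -0.0029  0.191 ]
 [ 0.4976 -0.0671  0.191 ]
 [ 0.6634 -0.1057  0.191 ]
 [ 0.5644 -0.1699  0.191 ]
 [ 0.594   0.0067  0.    ]
 [ 0.49   -0.0609  0.    ]]
[[260.2701 350.9518]
 [300.2463 253.255 ]
 [322.2113 348.7822]
 [198.2447 353.1242]
 [355.0992 133.0723]
 [150.8452 139.7458]
 [366.8118 223.145 ]
 [145.4056 230.5986]
 [363.3175 413.0189]
 [161.2443 420.2422]]
t 33.8333 pos [ 0.5142 -0.6973  0.6601] q [-1.0651  0.7282  0.211   0.0462  1.8323 -1.6285] F [ 0.0676 -0.1139  0.7534] gap -0.00044160643924819466
tool axes (cols)
 [[ 0.5109  0.214   0.8326]
 [-0.779  -0.2942  0.5537]
 [ 0.3634 -0.9315  0.0164]]
shift [-8.532   3.9908  5.1304] calls 9 turn 0.0
```

View pics/s2.png

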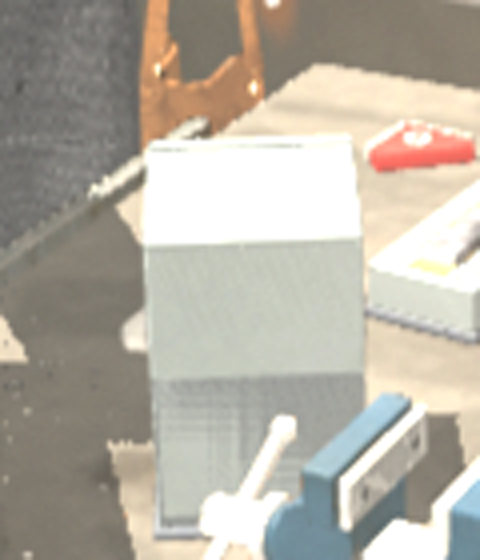

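The hood's front edge agrees with my model to about 2 mm. I'll add a few more tilt steps.

Call:
send_rows(
  deltas=[
    [[1, -0.3, 0.1], 0],
    [[1, -0.3, 0.1], 0],
    [[1, -0.3, 0.1], 0],
    [[1, -0.3, 0.1], 0],
    [[1, -0.3, 0.1], 0],
    [[1, -0.3, 0.1], 0],
    [[1, -0.3, 0.1], 0],
    [[1, -0.3, 0.1], 0],
  ],
)

```text
time_s: 34.5
eef_pos: [0.5211, -0.7005, 0.6616]
ee_rot: [-1.552, -0.398, -0.991]
ft_force: [-0.4, -0.2, 0.6]
finger_gap: -0.001
```

Call:
send_rows(
  deltas=[
    [[1, -0.25, 0.1], 0],
    [[1, -0.25, 0.1], 0],
    [[1, -0.25, 0.1], 0],
    [[1, -0.25, 0.1], 0],
    [[1, -0.25, 0.1], 0],
    [[1, -0.25, 0.1], 0],
    [[1, -0.25, 0.1], 0],
    [[1, -0.25, 0.1], 0],
  ],
)

```text
time_s: 35.17
eef_pos: [0.5283, -0.7048, 0.6621]
ee_rot: [-1.55, -0.424, -0.991]
ft_force: [0.6, 0.9, -0.2]
finger_gap: -0.001
```

Call:
send_rows(
  deltas=[
    [[1, -0.25, 0.1], 0],
    [[1, -0.25, 0.1], 0],
    [[1, -0.25, 0.1], 0],
    [[1, -0.25, 0.1], 0],
    [[1, -0.25, 0.1], 0],
    [[1, -0.25, 0.1], 0],
    [[1, -0.25, 0.1], 0],
    [[1, -0.25, 0.1], 0],
  ],
)

```text
time_s: 35.83
eef_pos: [0.5346, -0.7081, 0.6642]
ee_rot: [-1.548, -0.45, -0.992]
ft_force: [-0.0, 0.3, -0.4]
finger_gap: 0.001
```

Call:
send_rows(
  deltas=[
    [[1, -0.2, 0.1], 0],
    [[1, -0.2, 0.1], 0],
    [[1, -0.2, 0.1], 0],
    [[1, -0.2, 0.1], 0],
    [[1, -0.2, 0.1], 0],
    [[1, -0.2, 0.1], 0],
    [[1, -0.2, 0.1], 0],
    [[1, -0.2, 0.1], 0],
  ],
)

```text
time_s: 36.5
eef_pos: [0.5413, -0.7122, 0.6654]
ee_rot: [-1.546, -0.476, -0.993]
ft_force: [0.7, 0.6, -0.1]
finger_gap: -0.005
```

Call:
send_rows(
  deltas=[
    [[1, -0.2, 0.1], 0],
    [[1, -0.2, 0.1], 0],
    [[1, -0.2, 0.1], 0],
    [[1, -0.2, 0.1], 0],
    [[1, -0.2, 0.1], 0],
    [[1, -0.2, 0.1], 0],
    [[1, -0.2, 0.1], 0],
    [[1, -0.2, 0.1], 0],
  ],
)

```text
time_s: 37.17
eef_pos: [0.5471, -0.7155, 0.6682]
ee_rot: [-1.544, -0.503, -0.994]
ft_force: [0.6, 0.2, 0.4]
finger_gap: 0.0
```

Call:
send_rows(
  deltas=[
    [[1, -0.2, 0.1], 0],
    [[1, -0.2, 0.1], 0],
    [[1, -0.2, 0.1], 0],
    [[1, -0.2, 0.1], 0],
    [[1, -0.2, 0.1], 0],
    [[1, -0.2, 0.1], 0],
    [[1, -0.2, 0.1], 0],
    [[1, -0.2, 0.1], 0],
  ],
)

```text
time_s: 37.83
eef_pos: [0.5519, -0.7178, 0.6726]
ee_rot: [-1.542, -0.529, -0.995]
ft_force: [-0.2, 0.0, -0.3]
finger_gap: -0.003
```

```bash
cat >> h.py <<'E'
o=np.array([.5785,-.0833,0]); B=Ro.from_euler("z",-.995).as_matrix()
def box(p): return B@(np.array(p)/1000.)+o
def inbox():
    s=r.get_obs(); R=Ro.from_euler("xyz",s["ee_rot"]).as_matrix()
    print("TCP in box mm",B.T@(s["eef_pos"]-o)*1e3); print("tool axes in box\n",B.T@R)
E
python3 - <<'E'
from h import *
inbox(); plan(box([-120,55,200]))
E
```

```text
TCP in box mm [ 517.7712 -367.7847  672.5548]
tool axes in box
 [[ 0.8632  0.5046 -0.0151]
 [ 0.0004  0.0293  0.9996]
 [ 0.5048 -0.8629  0.0251]]
t 37.8333 pos [ 0.5519 -0.7178  0.6726] q [-1.0416  0.7342  0.211   0.0531  1.6687 -1.6063] F [-0.1983  0.0055 -0.2525] gap -0.0025166429023532923
tool axes (cols)
 [[ 0.4703  0.2993  0.8302]
 [-0.7239 -0.4072  0.5569]
 [ 0.5048 -0.8629  0.0251]]
shift [-9.8618  1.2294  5.2546] calls 10 turn 0.0
```

The tool axes line up with the box (tool x lies along box x, tool z along box +y). I add two more tilt steps, then travel.

Call:
send_rows(
  deltas=[
    [[1, -0.15, 0.1], 0],
    [[1, -0.15, 0.1], 0],
    [[1, -0.15, 0.1], 0],
    [[1, -0.15, 0.1], 0],
    [[1, -0.15, 0.1], 0],
    [[1, -0.15, 0.1], 0],
    [[1, -0.15, 0.1], 0],
    [[1, -0.15, 0.1], 0],
  ],
)

```text
time_s: 38.5
eef_pos: [0.5573, -0.7212, 0.6757]
ee_rot: [-1.539, -0.556, -0.996]
ft_force: [0.3, -0.6, -1.1]
finger_gap: 0.0
```

Call:
send_rows(
  deltas=[
    [[1, -0.15, 0.1], 0],
    [[1, -0.15, 0.1], 0],
    [[1, -0.15, 0.1], 0],
    [[1, -0.15, 0.1], 0],
    [[1, -0.15, 0.1], 0],
    [[1, -0.15, 0.1], 0],
    [[1, -0.15, 0.1], 0],
    [[1, -0.15, 0.1], 0],
  ],
)

```text
time_s: 39.17
eef_pos: [0.5618, -0.7236, 0.6804]
ee_rot: [-1.537, -0.582, -0.997]
ft_force: [-0.4, 0.1, 0.4]
finger_gap: 0.001
```

Run:
```python
from h import *
inbox(); plan(box([-110,58,230]))
```

```text
TCP in box mm [ 527.9923 -362.6301  680.4059]
tool axes in box
 [[ 0.8351  0.5498 -0.0171]
 [-0.0013  0.0331  0.9995]
 [ 0.55   -0.8347  0.0284]]
t 39.1667 pos [ 0.5618 -0.7236  0.6804] q [-1.0362  0.7332  0.211   0.0558  1.6164 -1.6014] F [-0.3865  0.1115  0.3955] gap 0.0012076793304421592
tool axes (cols)
 [[ 0.4536  0.3271  0.829 ]
 [-0.7012 -0.4431  0.5585]
 [ 0.55   -0.8347  0.0284]]
shift [-9.7639  0.4889  5.2316] calls 10 turn 0.0
```

Call:
send_rows(
  deltas=[
    [[-0.15, 0.01, 0.08], 0],
    [[-0.35, 0.02, 0.18], 0],
    [[-0.55, 0.03, 0.29], 0],
    [[-0.8, 0.04, 0.42], 0],
    [[-1, 0.05, 0.54], 0],
    [[-1, 0.05, 0.54], 0],
    [[-1, 0.05, 0.54], 0],
    [[-1, 0.05, 0.54], 0],
  ],
)

```text
time_s: 39.83
eef_pos: [0.5625, -0.6455, 0.6353]
ee_rot: [-1.537, -0.584, -0.997]
ft_force: [-0.1, 0.1, 0.5]
finger_gap: 0.002
```

Call:
send_rows(
  deltas=[
    [[-0.2, 0.01, 0.1], 0],
    [[-0.4, 0.02, 0.21], 0],
    [[-0.6, 0.03, 0.32], 0],
    [[-0.8, 0.04, 0.42], 0],
    [[-1, 0.05, 0.54], 0],
    [[-1, 0.05, 0.54], 0],
    [[-1, 0.05, 0.54], 0],
    [[-1, 0.05, 0.54], 0],
  ],
)

```text
time_s: 40.5
eef_pos: [0.5633, -0.5686, 0.5904]
ee_rot: [-1.537, -0.586, -0.998]
ft_force: [-0.4, 1.0, -0.1]
finger_gap: 0.003
```

Call:
send_rows(
  deltas=[
    [[-0.2, 0.01, 0.1], 0],
    [[-0.4, 0.02, 0.21], 0],
    [[-0.6, 0.03, 0.32], 0],
    [[-0.8, 0.04, 0.42], 0],
    [[-1, 0.05, 0.54], 0],
    [[-1, 0.05, 0.54], 0],
    [[-1, 0.05, 0.54], 0],
    [[-1, 0.05, 0.54], 0],
  ],
)

```text
time_s: 41.17
eef_pos: [0.5642, -0.4918, 0.5453]
ee_rot: [-1.538, -0.588, -0.998]
ft_force: [-0.1, -0.2, -0.1]
finger_gap: -0.002
```

Call:
send_rows(
  deltas=[
    [[-0.2, 0.01, 0.1], 0],
    [[-0.4, 0.02, 0.21], 0],
    [[-0.6, 0.03, 0.32], 0],
    [[-0.8, 0.04, 0.42], 0],
    [[-1, 0.05, 0.54], 0],
    [[-1, 0.05, 0.54], 0],
    [[-1, 0.05, 0.54], 0],
    [[-1, 0.05, 0.54], 0],
  ],
)

```text
time_s: 41.83
eef_pos: [0.5654, -0.415, 0.5002]
ee_rot: [-1.537, -0.59, -0.999]
ft_force: [-0.4, -0.2, -0.5]
finger_gap: 0.004
```

Run:
```python
from h import *
inbox(); plan(box([-110,58,230]))
```

```text
TCP in box mm [ 271.1162 -191.6198  500.2065]
tool axes in box
 [[ 0.8307  0.5565 -0.0142]
 [-0.0036  0.0309  0.9995]
 [ 0.5567 -0.8303  0.0277]]
t 41.8333 pos [ 0.5654 -0.415   0.5002] q [-0.7375 -0.0247  1.5175 -0.1278  1.0704 -1.2911] F [-0.3934 -0.2329 -0.524 ] gap 0.004370553541452002
tool axes (cols)
 [[ 0.4493  0.3289  0.8306]
 [-0.6987 -0.45    0.5561]
 [ 0.5567 -0.8303  0.0277]]
shift [-5.8491  0.2494  3.0928] calls 6 turn 0.0
```

Call:
send_rows(
  deltas=[
    [[-0.2, 0.01, 0.1], 0],
    [[-0.4, 0.02, 0.2], 0],
    [[-0.6, 0.03, 0.31], 0],
    [[-0.8, 0.04, 0.41], 0],
    [[-0.98, 0.04, 0.52], 0],
    [[-0.98, 0.04, 0.52], 0],
    [[-0.98, 0.04, 0.52], 0],
    [[-0.98, 0.04, 0.52], 0],
  ],
)

```text
time_s: 42.5
eef_pos: [0.566, -0.3399, 0.4565]
ee_rot: [-1.537, -0.592, -1.0]
ft_force: [-0.4, -0.3, -0.6]
finger_gap: 0.0
```

Call:
send_rows(
  deltas=[
    [[-0.2, 0.01, 0.1], 0],
    [[-0.4, 0.02, 0.2], 0],
    [[-0.6, 0.03, 0.31], 0],
    [[-0.8, 0.04, 0.41], 0],
    [[-0.98, 0.04, 0.52], 0],
    [[-0.98, 0.04, 0.52], 0],
    [[-0.98, 0.04, 0.52], 0],
    [[-0.98, 0.04, 0.52], 0],
  ],
)

```text
time_s: 43.17
eef_pos: [0.5668, -0.2648, 0.4126]
ee_rot: [-1.537, -0.594, -1.002]
ft_force: [0.0, -0.2, 1.1]
finger_gap: -0.002
```

Call:
send_rows(
  deltas=[
    [[-0.2, 0.01, 0.1], 0],
    [[-0.4, 0.02, 0.2], 0],
    [[-0.6, 0.03, 0.31], 0],
    [[-0.8, 0.04, 0.41], 0],
    [[-0.98, 0.04, 0.52], 0],
    [[-0.98, 0.04, 0.52], 0],
    [[-0.98, 0.04, 0.52], 0],
    [[-0.98, 0.04, 0.52], 0],
  ],
)

```text
time_s: 43.83
eef_pos: [0.5678, -0.1896, 0.3687]
ee_rot: [-1.536, -0.596, -1.003]
ft_force: [0.8, -0.2, -0.7]
finger_gap: 0.003
```

Call:
send_rows(
  deltas=[
    [[-0.2, 0.01, 0.1], 0],
    [[-0.4, 0.02, 0.2], 0],
    [[-0.6, 0.03, 0.31], 0],
    [[-0.8, 0.04, 0.41], 0],
    [[-0.98, 0.04, 0.52], 0],
    [[-0.98, 0.04, 0.52], 0],
    [[-0.98, 0.04, 0.52], 0],
    [[-0.98, 0.04, 0.52], 0],
  ],
)

```text
time_s: 44.5
eef_pos: [0.5691, -0.1145, 0.3246]
ee_rot: [-1.534, -0.598, -1.004]
ft_force: [0.1, -0.6, 0.8]
finger_gap: 0.005
```

Call:
send_rows(
  deltas=[
    [[-0.2, 0.01, 0.1], 0],
    [[-0.4, 0.02, 0.2], 0],
    [[-0.6, 0.03, 0.31], 0],
    [[-0.8, 0.04, 0.41], 0],
    [[-0.98, 0.04, 0.52], 0],
    [[-0.98, 0.04, 0.52], 0],
    [[-0.98, 0.04, 0.52], 0],
    [[-0.98, 0.04, 0.52], 0],
  ],
)

```text
time_s: 45.17
eef_pos: [0.5706, -0.0393, 0.2804]
ee_rot: [-1.533, -0.599, -1.006]
ft_force: [-0.1, -0.5, 1.1]
finger_gap: 0.002
```

Call:
send_rows(
  deltas=[
    [[-0.2, 0.01, 0.1], 0],
    [[-0.4, 0.02, 0.2], 0],
    [[-0.6, 0.03, 0.31], 0],
    [[-0.8, 0.04, 0.41], 0],
    [[-0.98, 0.04, 0.52], 0],
    [[-0.98, 0.04, 0.52], 0],
    [[-0.98, 0.04, 0.52], 0],
    [[-0.98, 0.04, 0.52], 0],
  ],
)

```text
time_s: 45.83
eef_pos: [0.5723, 0.0359, 0.2362]
ee_rot: [-1.532, -0.601, -1.008]
ft_force: [-0.6, 0.5, 0.1]
finger_gap: 0.004
```

Run:
```python
from h import *
inbox(); plan(box([-83,58,162])); plan(box([-50,58,112]))
f=vision.grab_frame("wrist"); cv2.imwrite("pics/w6.png",f["frame"][:,:,::-1]); np.save("w6.npy",dict(mtx=f["mtx"],pose=f["pose"]))
n=np.array([-574,0,819])/1e3; y=np.array([0,1,0]); pv=np.array([-12,0,75])
L=[pv,pv+62*(np.cos(.42)*n+np.sin(.42)*y),pv+36*y,pv-36*y,[-57.6,59,191],[-57.6,-59,191],[-57.6,59,181]]
print(proj(f,[box(p) for p in L]))
```

```text
TCP in box mm [-103.3281   59.6878  236.1514]
tool axes in box
 [[ 0.8249  0.5652 -0.0095]
 [-0.0104  0.0321  0.9994]
 [ 0.5652 -0.8243  0.0323]]
t 45.8333 pos [0.5723 0.0359 0.2362] q [ 0.0985 -0.0415  2.011  -0.645   0.9452 -0.1501] F [-0.6495  0.505   0.0541] gap 0.0035051192060348625
tool axes (cols)
 [[ 0.4404  0.3347  0.8331]
 [-0.6975 -0.4566  0.5522]
 [ 0.5652 -0.8243  0.0323]]
shift [-0.3141  0.907  -0.0535] calls 1 turn 0.0
t 45.8333 pos [0.5723 0.0359 0.2362] q [ 0.0985 -0.0415  2.011  -0.645   0.9452 -0.1501] F [-0.6495  0.505   0.0541] gap 0.0035051192060348625
tool axes (cols)
 [[ 0.4404  0.3347  0.8331]
 [-0.6975 -0.4566  0.5522]
 [ 0.5652 -0.8243  0.0323]]
shift [-0.3271  1.6553 -0.0776] calls 2 turn 0.0
[[240.8626 190.3603]
 [263.999  203.8095]
 [283.6447 189.6118]
 [197.8372 191.1131]
 [314.1711 276.4074]
 [105.096  281.2781]
 [313.747  261.9722]]
```

View pics/w6.png

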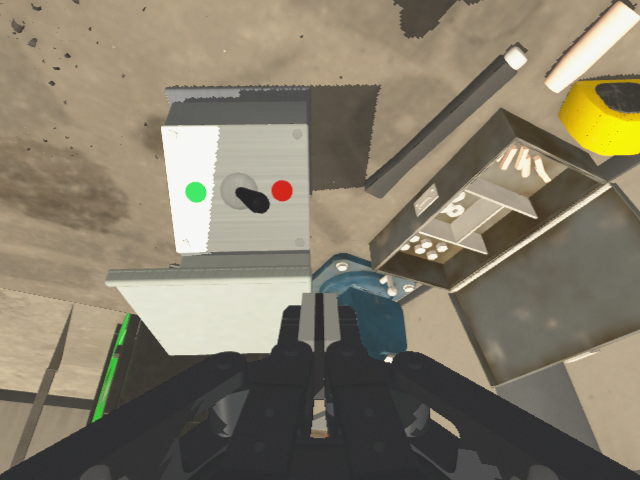

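The wrist view agrees with the model within about 2 px: red dot (282,190), green dot (196,192), bat tip near (262,203), hood edge near row 267. Next I lower the tool in front of the hood, to the left of the bat.

Call:
send_rows(
  deltas=[
    [[-0.1, 0.05, -0.02], 0],
    [[-0.2, 0.15, -0.04], 0],
    [[-0.33, 0.3, -0.07], 0],
    [[-0.33, 0.5, -0.07], 0],
    [[-0.33, 0.7, -0.07], 0],
    [[-0.33, 0.9, -0.07], 0],
    [[-0.33, 0.9, -0.07], 0],
    [[-0.33, 0.9, -0.07], 0],
  ],
)

```text
time_s: 46.55
eef_pos: [0.579, 0.0178, 0.1601]
ee_rot: [-1.534, -0.599, -1.008]
ft_force: [-0.0, -0.1, -0.0]
finger_gap: 0.001
```

Call:
send_rows(
  deltas=[
    [[0, 0.1, 0], 0],
    [[0, 0.2, 0], 0],
    [[0, 0.3, 0], 0],
    [[0, 0.4, 0], 0],
    [[0, 0.5, 0], 0],
    [[0, 0.6, 0], 0],
    [[0, 0.6, 0], 0],
    [[0, 0.6, 0], 0],
  ],
)

```text
time_s: 47.22
eef_pos: [0.5947, -0.0045, 0.1197]
ee_rot: [-1.536, -0.598, -1.007]
ft_force: [0.2, 0.1, 0.9]
finger_gap: -0.001
```

Run:
```python
from h import *
inbox(); plan(box([-50,57,111])); plan(box([-50,0,111]))
f=vision.grab_frame("wrist"); cv2.imwrite("pics/w7.png",f["frame"][:,:,::-1])
```

```text
TCP in box mm [-57.2516  56.4943 119.7162]
tool axes in box
 [[ 0.8261  0.5634 -0.0074]
 [-0.0102  0.0281  0.9996]
 [ 0.5634 -0.8257  0.0289]]
t 47.2167 pos [ 0.5947 -0.0045  0.1197] q [ 0.0167  0.1429  2.0563 -0.7689  0.7281 -0.0245] F [0.1653 0.0673 0.9087] gap -0.0011523123973121076
tool axes (cols)
 [[ 0.4413  0.3303  0.8343]
 [-0.6985 -0.4573  0.5505]
 [ 0.5634 -0.8257  0.0289]]
shift [0.0134 0.1412 0.0025] calls 1 turn 0.0
t 47.2167 pos [ 0.5947 -0.0045  0.1197] q [ 0.0167  0.1429  2.0563 -0.7689  0.7281 -0.0245] F [0.1653 0.0673 0.9087] gap -0.0011523123973121076
tool axes (cols)
 [[ 0.4413  0.3303  0.8343]
 [-0.6985 -0.4573  0.5505]
 [ 0.5634 -0.8257  0.0289]]
shift [ 0.0207  0.1212 -0.7097] calls 1 turn 0.0
```

View pics/w7.png

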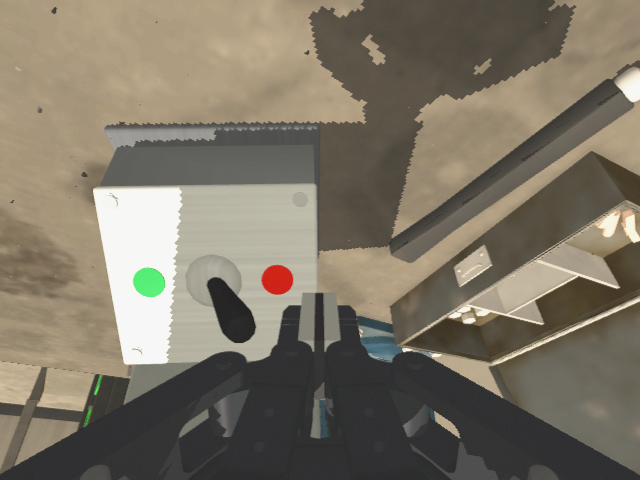

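The finger is to the left of the bat (tip near (238,330)), and the body clears the hood with no force showing. I go down the last bit, then push in small rows.

Call:
send_rows(
  deltas=[
    [[0.01, 0.04, 0], 0],
    [[0.015, 0.08, 0], 0],
    [[0.015, 0.12, 0], 0],
    [[0.015, 0.14, 0], 0],
    [[0.015, 0.14, -0.04], 0],
    [[0.015, 0.14, -0.08], 0],
    [[0.015, 0.14, -0.12], 0],
    [[0.015, 0.14, -0.15], 0],
  ],
)

```text
time_s: 47.93
eef_pos: [0.5887, -0.0171, 0.1114]
ee_rot: [-1.535, -0.599, -1.008]
ft_force: [-0.5, 0.2, -0.2]
finger_gap: 0.001
```

Run:
```python
from h import *
inbox(); plan(box([-50,25,111])); plan(box([-50,10,111]))
```

```text
TCP in box mm [-49.9712  44.64   111.356 ]
tool axes in box
 [[ 0.8259  0.5638 -0.0076]
 [-0.0104  0.0287  0.9995]
 [ 0.5638 -0.8254  0.0296]]
t 47.9333 pos [ 0.5887 -0.0171  0.1114] q [-0.0079  0.1389  2.0797 -0.7836  0.6998 -0.0246] F [-0.4723  0.248  -0.2071] gap 0.0014195345442109993
tool axes (cols)
 [[ 0.441   0.3311  0.8342]
 [-0.6984 -0.4572  0.5506]
 [ 0.5638 -0.8254  0.0296]]
shift [-0.0003 -0.0036 -0.2455] calls 1 turn 0.0
t 47.9333 pos [ 0.5887 -0.0171  0.1114] q [-0.0079  0.1389  2.0797 -0.7836  0.6998 -0.0246] F [-0.4723  0.248  -0.2071] gap 0.0014195345442109993
tool axes (cols)
 [[ 0.441   0.3311  0.8342]
 [-0.6984 -0.4572  0.5506]
 [ 0.5638 -0.8254  0.0296]]
shift [ 0.0017 -0.009  -0.4329] calls 1 turn 0.0
```

Call:
send_rows(
  deltas=[
    [[0, 0, -0.03], 0],
    [[0, 0, -0.06], 0],
    [[0, 0, -0.1], 0],
    [[0, 0, -0.13], 0],
    [[0, 0, -0.16], 0],
    [[0, -0.003, -0.19], 0],
    [[0, -0.003, -0.22], 0],
    [[0, -0.003, -0.25], 0],
  ],
)

```text
time_s: 48.6
eef_pos: [0.5737, -0.0271, 0.1126]
ee_rot: [-1.529, -0.601, -1.008]
ft_force: [2.4, 5.7, 4.8]
finger_gap: -0.006
```

Call:
send_rows(
  deltas=[
    [[0, 0, -0.03], 0],
    [[0, 0, -0.06], 0],
    [[0, 0, -0.09], 0],
    [[0, 0, -0.12], 0],
    [[0, -0.003, -0.15], 0],
    [[0, -0.003, -0.18], 0],
    [[0, -0.003, -0.2], 0],
    [[0, -0.003, -0.2], 0],
  ],
)

```text
time_s: 49.27
eef_pos: [0.5612, -0.0347, 0.1144]
ee_rot: [-1.525, -0.602, -1.01]
ft_force: [-5.3, 11.7, 9.9]
finger_gap: -0.003
```

Run:
```python
from h import *
inbox(); plan(box([-50,10,111]))
f=vision.grab_frame("wrist"); cv2.imwrite("pics/w8.png",f["frame"][150:450,50:450,::-1])
```

```text
TCP in box mm [-50.2131  11.979  114.4326]
tool axes in box
 [[ 0.8241  0.5663 -0.0113]
 [-0.0122  0.0377  0.9992]
 [ 0.5663 -0.8233  0.0379]]
t 49.2667 pos [ 0.5612 -0.0347  0.1144] q [-0.0469  0.065   2.1553 -0.7862  0.6675 -0.0524] F [-5.2523 11.6969  9.9154] gap -0.003328399128083618
tool axes (cols)
 [[ 0.4385  0.34    0.8319]
 [-0.6979 -0.4545  0.5536]
 [ 0.5663 -0.8233  0.0379]]
shift [-0.0218  0.0359 -0.0264] calls 1 turn 0.0
```

View pics/w8.png

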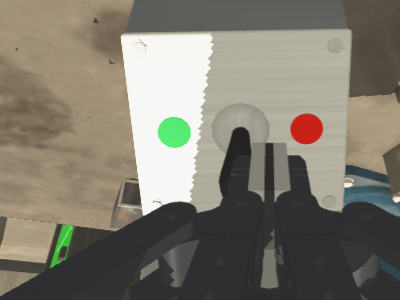

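The bat is now about upright, left of the finger, but 16 N acts along the panel normal, probably from the gripper body resting on the hood edge. I back out about 3 mm along that force first, then push on gently.

Call:
send_rows(
  deltas=[
    [[-0.02, -0.02, 0], 0],
    [[-0.03, -0.035, -0.01], 0],
    [[-0.03, -0.035, -0.03], 0],
    [[-0.03, -0.035, -0.05], 0],
    [[-0.03, -0.035, -0.07], 0],
    [[-0.03, -0.035, -0.09], 0],
    [[-0.03, -0.035, -0.11], 0],
    [[-0.03, -0.035, -0.12], 0],
  ],
)

```text
time_s: 49.98
eef_pos: [0.5508, -0.0374, 0.1147]
ee_rot: [-1.526, -0.602, -1.01]
ft_force: [0.2, -0.4, -0.4]
finger_gap: -0.001
```

Run:
```python
from h import *
inbox(); s=r.get_obs(); print("F box",B.T@s["ft_force"],s["time_s"])
f=vision.grab_frame("wrist"); g=f["frame"][150:450,50:450]; cv2.imwrite("pics/w9.png",g[:,:,::-1])
```

```text
TCP in box mm [-53.5984   1.8179 114.708 ]
tool axes in box
 [[ 0.8243  0.5661 -0.0107]
 [-0.0123  0.0368  0.9992]
 [ 0.566  -0.8235  0.0373]]
F box [ 0.4721 -0.0396 -0.3771] 49.9833
```

No force now. The picture limit is reached, so I back out and check the bat by image code.

Call:
send_rows(
  deltas=[
    [[0, -0.1, 0], 0],
    [[0, -0.25, 0], 0],
    [[0, -0.4, 0], 0],
    [[0, -0.6, 0], 0],
    [[0, -0.8, 0], 0],
    [[0, -1, 0], 0],
    [[0, -1, 0], 0],
    [[0, -1, 0], 0],
  ],
)

```text
time_s: 50.7
eef_pos: [0.5244, -0.0001, 0.1826]
ee_rot: [-1.521, -0.604, -1.011]
ft_force: [0.2, -0.7, 0.3]
finger_gap: 0.002
```

Run:
```python
from h import *
inbox()
f=vision.grab_frame("wrist"); g=f["frame"].astype(int)
n=np.array([-574,0,819])/1e3; y=np.array([0,1,0]); pv=np.array([-12,0,75])
for a in(-.42,0,.42):
    d=np.cos(a)*n-np.sin(a)*y
    P=proj(f,[box(pv+s*d) for s in(0,20,30,40,50,58)])
    print(a,[(int(u),int(v),int(g[int(v),int(u)].sum()/3)) if 0<=v<480 and 0<=u<640 else None for u,v in P])
dots=proj(f,[box(pv+36*y),box(pv-36*y)]); print(dots,[g[int(v),int(u)] for u,v in dots])
m=(g.sum(2)/3<45).astype(int)
u0,v0=proj(f,[box(pv)])[0].astype(int)
for v in range(v0-15,min(v0+75,480),5): print(v,"".join("#" if m[v,u] else "." for u in range(max(u0-80,0),u0+80,3)))
```

```text
TCP in box mm [-99.2339  -0.1385 182.6251]
tool axes in box
 [[ 0.8232  0.5676 -0.0124]
 [-0.0129  0.0404  0.9991]
 [ 0.5676 -0.8223  0.0406]]
-0.42 [(311, 235, 72), (323, 242, 157), (330, 246, 178), (337, 250, 171), (345, 254, 176), (351, 258, 174)]
0 [(311, 235, 72), (312, 243, 152), (312, 247, 153), (313, 252, 153), (313, 258, 174), (313, 262, 177)]
0.42 [(311, 235, 72), (300, 242, 38), (294, 247, 38), (288, 251, 38), (281, 256, 37), (275, 260, 42)]
[[359.3419 234.0377]
 [263.8785 236.4559]] [array([205,  36,  23]), array([ 68, 233, 107])]
220 ......................................................
225 ......................................................
230 ......................................................
235 ........................###...........................
240 .....................######...........................
245 .................#########............................
250 ..............##########..............................
255 ............###########...............................
260 ...........##########.................................
265 ............#######...................................
270 .............####.....................................
275 ......................................................
280 ......................................................
285 ......................................................
290 ......................................................
295 .............................##.......................
300 .............................##.......................
305 ..............................#.......................
```

The bat lies fully over the green dot and the gripper is clear. I check the bar once more, then hand in.

Run:
```python
from h import *
f=vision.grab_frame("top"); g=f["frame"].astype(int)
a=np.array([np.cos(1.547),np.sin(1.547),0]); c=np.array([.5767,.223,.05])
for s in(-.1,-.08,-.05,0,.05,.08,.1):
    u,v=proj(f,[c+s*a])[0]; print(s,g[int(round(v)),int(round(u))])
print(r.get_obs()["ft_force"]); print(r.job_done())
```

```text
-0.1 [97 94 84]
-0.08 [91 82 73]
-0.05 [89 79 75]
0 [116 108 101]
0.05 [103  97  91]
0.08 [116  94  81]
0.1 [225 200 162]
[-0.0632  0.3836  0.4556]
the job is handed in; nothing more can be done
None
```

The bar is on the magnetic plate and released, and the switch bat is flipped to the green side. I handed the job in at about 50.8 s of the 58 s allowed.

- **Bar:** I laid it along the brass stripe, let go, and only then went to the switch. The wrist picture after release put its centre within about 2 mm of the plate's centre and its direction within about 0.01 rad.
- **Tilt:** The moves cannot command a tilt. I got about 35° by repeatedly reaching past the arm's limit in free space to the right, then went in along the panel's normal with the fingers shut.
- **Switch:** I pushed the bat sideways from the red side. The last check by image code shows it lying at +0.42 over the green dot, with the gripper clear and no force on it.

These points were less clean:
- **Force on the switch box:** Partway through the push the force on the tool reached about 16 N, mostly along the panel's normal, probably the gripper body resting on the hood edge. I backed out about 3 mm and finished the push. That reading is below the 20 N limit, but I only saw the force at the end of each move, so a short higher peak is possible.
- **Final bar check:** The last look at the bar sampled seven pixels in the top view. They are dark along the bar, as expected. The pixel just past the bar's right-hand end was also dark where I expected brass, perhaps from the arm or its shadow. I could not check by eye because the picture limit was used up.
- **Other tools:** I planned every path clear of the chisel, magnet and tube, and no contact showed in the forces. I did not measure where they lay at the end.

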